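Pack the finishing kit into its tray

ROBOT

A 6-joint arm with a two-finger parallel gripper is mounted at the origin on a cart in front of the work surface, level with it; the furniture and walls round the work are solid. World frame = base frame: x ahead of the robot, y to its left, z up, the work surface at z = 0. Lengths are in m, angles in degrees, forces in N, time in s.
With the tool pointing down it reaches from about 0.35 to 0.875 m from the base axis. Payload 4.2 kg.
Tool frame: the origin (TCP) lies midway between the tips of the shut fingers; the grasp point (between the pads) lies r.grasp_offset behind it (r.grasp_offset is the distance from the TCP to the grasp point, in m); z points along the fingers, y is the direction in which the jaws open and shut (so a half turn about z gives the same grasp; the last joint's range is limited). The gripper opens to 87 mm and grips with 3 to 60 N. Pads are 19 mm wide; open, the fingers measure 117 mm over their backs; the gripper's body (75 mm by 190 mm) begins 51 mm behind the grasp point.
Start: joints at [79.561, 22.042, 0.453, 0, -68.411, -14.817], TCP at [0.267, 0.565, 0.223] pointing down, gripper open.
Joint ranges: [-179.83, 179.83], [-69.29, 118.12], [-61.27, 80.66], [-181.25, 117.63], [-171.15, -9.14], [-177.46, 177.46]. Speed limits (degrees/s): [159.86, 159.86, 180, 180, 180, 180].

INTERFACE

Orientations are given as a 3x3 rotation matrix whose columns are the frame's x, y, z axes.
In Python, from station import sense, optics, r gives the robot as it stands. The module is installed in compiled form; this text tells all that it offers.
- The arm moves only by the tool servo_tool, never from a script. Its argument "deltas" is a list of rows, each an object with "slide": the shift along the tool's x, y, z in units of 25 mm (1.0 is 25 mm), a list of three; "spin": the turn about the tool's z in units of 8 degrees (1.0 is 8 degrees). A call has 1 to 10 rows; each row shifts and turns the pose as measured when the row begins, along the tool's axes as they then stand; what a row does not reach is not made up. A row lasts 1/10 s, in which the tool goes at most 50 mm and 8.59 degrees, less where a joint would pass 70% of its speed; a pose out of reach is approached as far as the arm can. A call is refused whole if a number of a shift passes 1 or a number of a turn 1, either way. A call with a gripper value outside its range is refused whole. "gripper" is the closure in counts, from 0 (fully open) to 255 (shut), set as the call begins (left out, the last holds). The fingers move at their own pace and stop on an object; the grip force is fixed at half the most. Time passes only in rows, so rows that do not move let the fingers close. It gives the time, the measured TCP pose, the force and the opening at its end, in the units of the state.
- sense(): the state, without advancing time (a new reading comes with each control period).
- optics.capture(name): name is "side" or "top"; returns a dict with "frame" (480x640x3 uint8, red, green, blue), "camera_matrix" (3x3 intrinsics, pixels), "eye" and "rotation" of the camera in the world. Camera axes: x right, y down, z forward; pixel columns grow to the right and rows downward; lengths in m; the calibration is good to about 2 mm. A picture is of the moment at which its call begins. There is no depth.
- r.finish_job(): hands the job in, once; it reports no verdict.
The state is a dict: "time_s": time; "joints": joint angles; "joint_velocities": joint speeds; "effort": joint torques, N m; "tcp_pos": TCP position; "ee_rot": TCP orientation; "wrist_force": force on the tool from outside, world axes, zero at the start; "moment": the same for the moment, N m; "gripper_width": opening from 0.0 (shut) to 1.0 (fully open).
Only numpy, scipy, OpenCV 4.12 (cv2) and the standard library are available. Lean on these libraries where they do the work, as an engineer would, in place of code of your own. Each camera call takes 0.05 s, during which the arm holds its last target.

TASK

Pack the finishing kit for the next job: the bar of polishing compound, the oil bottle with the red spout and the small glass oil vial all go into the little open kit tray, which only just holds them side by side. The bar must lie flat and the bottle and vial must stand upright, all three right down on the tray's floor and none on top of another or on the rim. Keep the bottle and the vial upright the whole way, and leave the plug gauge and the loupe where they are.

Things in the scene. Friction and masses are not known exactly. Their poses are not given: they have to be found in the camera images.
- kit_tray: small open tray of yellow-painted sheet metal with a black rubber floor and a blank white card on its front (-x) face; fixed to the bench. Inside 80 mm along its x by 76 mm along its y, walls 2.5 mm thick (85 x 81 mm outside), floor 8 mm thick, rim 25 mm above the bench. Origin: centre of its underside, z up.
- tray_floor (a point): centre of the tray's inner floor (upper face), 8 mm above the bench; axes as the tray's: x across its 80 mm, y along its 76 mm, z up
- compound_bar: loose bar of polishing compound, green with a torn white paper wrap, about 150 g, lying flat: 35 mm along its x, 72 mm along its y, 28 mm high. Origin: centre of its underside (the ends lie at about y = -35 and +36 mm), z up. To fit with the bottle it has to lie along the tray's 76 mm side, close against a wall.
- oil_bottle: loose standing squeeze bottle of oil, cream-coloured, round, 41 mm in diameter and 70 mm high (shoulders rounded over the top 10 mm or so) with a slim red spout up to 110 mm, about 90 g. Origin: centre of its underside, z up.
- oil_vial: loose standing glass vial of oil with a green cap: glass 24 mm in diameter and 45 mm high (shoulder rounded), cap 16 mm in diameter up to 59 mm, about 35 g. Origin: centre of its underside, z up.
- plug_gauge: bystander: double-ended steel plug gauge lying on the bench, 98 mm along its y, 25 mm wide and high. Origin: centre of its underside. Not to be moved.
- loupe: bystander: black eye loupe standing on its wide rim, 37 mm in diameter, 26 mm high. Origin: centre of its underside. Not to be moved.
Not all that is in view belongs to the job. What is shaped like the compound_bar but orange is not meant. Leave any yellow look-alike of the oil_vial alone.

How it is judged (in metres and radians):
At the end, for the whole second after the job is handed in: The compound bar, the oil bottle and the oil vial are all inside the tray's walls with their undersides within 3 mm of the tray's floor, each within 0.1 rad (6 degrees) of upright (the bar flat with its present top up), and at rest (slower than 20 mm/s) (x of compound_bar in the frame of tray_floor between -0.04 and 0.04 m and y of compound_bar in the frame of tray_floor between -0.038 and 0.038 m and z of compound_bar in the frame of tray_floor between -0.003 and 0.003 m and angle between each of compound_bar, oil_bottle, oil_vial's own z axis and vertical below 0.1 rad and linear speed of each of compound_bar, oil_bottle, oil_vial below 0.02 m/s and x of oil_bottle in the frame of tray_floor between -0.04 and 0.04 m and y of oil_bottle in the frame of tray_floor between -0.038 and 0.038 m and z of oil_bottle in the frame of tray_floor between -0.003 and 0.003 m and x of oil_vial in the frame of tray_floor between -0.04 and 0.04 m and y of oil_vial in the frame of tray_floor between -0.038 and 0.038 m and z of oil_vial in the frame of tray_floor between -0.003 and 0.003 m); the robot touches nothing.
It fails at once if the oil bottle is tipped more than about 35 degrees (angle between oil_bottle's own z axis and vertical above 0.6 rad).
It fails at once if the glass vial is tipped more than about 35 degrees (angle between oil_vial's own z axis and vertical above 0.6 rad).
It fails at once if the plug gauge is moved more than 30 mm from its place (distance of plug_gauge from where it was at the start of the episode above 0.03 m).
It fails at once if the loupe is moved more than 30 mm from its place (distance of loupe from where it was at the start of the episode above 0.03 m).
It also fails if it takes over 70 s, if anything falls off the work surface, if the arm or the gripper's body presses on something with over 40 N, if the wrist force passes 120 N, or if a joint passes its speed limit or range.

## Working session

There is one attempt and no reset: what is moved stays moved. The work goes in short steps, Python scripts to look and compute and a tool call to move; the robot and the scene stay as the last step left them, time stands still between calls to the robot, and variables do not carry over. Pictures are saved under pics/ and viewed, and the job is handed in when it is done.

Besides the shell and the picture viewer there is one more tool, called after "Request:" in YAML: its name, and indented under it one key for each argument. servo_tool: Moves the arm, as the interface text tells. Its arguments: {"type":"object","properties":{"deltas":{"type":"array"},"gripper":{"type":"number"}},"required":["deltas"]}

```bash
mkdir -p pics; python3 - <<'E'
from station import sense, optics, r
import cv2
s=sense()
for k in s: print(k,s[k])
print(r.grasp_offset)
for n in("side","top"):
    c=optics.capture(n); cv2.imwrite(f"pics/{n}0.png",c["frame"][:,:,::-1]); print(n,c["camera_matrix"],c["eye"],c["rotation"])
E
```

```text
time_s 0.0
joints [ 7.95592655e+01  2.20899362e+01  3.80371754e-01 -2.77996499e-02
 -6.84125580e+01 -1.48180063e+01]
joint_velocities [-0.01459748 -0.01851824 -0.09457174  0.0457712  -0.00252683 -0.01160197]
effort [ 1.46861244e-04 -3.90666747e+01  1.87399954e+01  4.21971962e+00
  1.09886113e-02 -1.83489396e-04]
tcp_pos [0.26640836 0.56470923 0.22147544]
ee_rot [[ 9.04313712e-01 -4.26867686e-01 -8.29940593e-04]
 [-4.26868479e-01 -9.04311475e-01 -2.01434740e-03]
 [ 1.09335013e-04  2.17587746e-03 -9.99997627e-01]]
wrist_force [-0.14338022 -0.26984679 -0.15148362]
moment [-0.03966996  0.00648346 -0.0049317 ]
gripper_width 0.9973921661370208
0.0187
side [[436.54588574   0.         318.12847387]
 [  0.         436.54588574 241.40174519]
 [  0.           0.           1.        ]] [ 0.33882762 -0.48575192  0.51842272] [[ 9.80764504e-01 -1.11778040e-01  1.60020802e-01]
 [-1.95192402e-01 -5.65641441e-01  8.01217627e-01]
 [ 9.55861608e-04 -8.17040654e-01 -5.76579272e-01]]
top [[489.19677655   0.         318.15049231]
 [  0.         489.19677655 242.66427775]
 [  0.           0.           1.        ]] [0.40377448 0.18156466 0.89759619] [[-0.01337929 -0.99760061  0.06792658]
 [-0.99968863  0.01477638  0.02010714]
 [-0.0210626  -0.06763641 -0.99748769]]
```

View pics/top0.png

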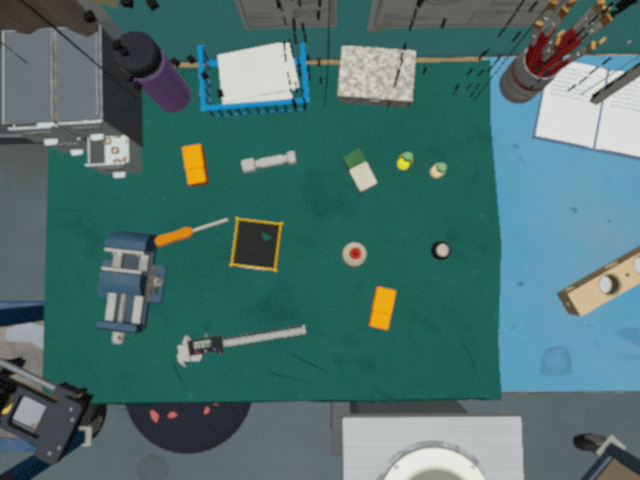

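View pics/side0.png

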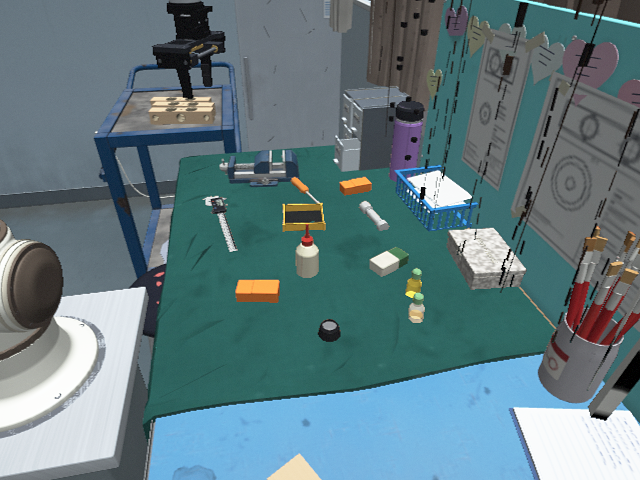

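Top view: the tray is at about (257,245), bar (360,170), bottle (354,254), vial (438,170), with its yellow look-alike at (404,160), gauge (269,161) and loupe (441,250). I'll enlarge these.

```bash
python3 - <<'E'
import cv2
a=cv2.imread("pics/top0.png"); b=cv2.imread("pics/side0.png")
def crop(im,x,y,w,h,k,n):
    o=cv2.resize(im[y:y+h,x:x+w],None,fx=k,fy=k,interpolation=cv2.INTER_CUBIC)
    for i in range(0,w,10):
        cv2.putText(o,str(x+i),(i*k,10),0,.35,(255,255,255),1); cv2.line(o,(i*k,12),(i*k,18),(255,255,255),1)
    for i in range(0,h,10): cv2.putText(o,str(y+i),(0,i*k+4),0,.35,(255,255,255),1); cv2.line(o,(24,i*k),(30,i*k),(255,255,255),1)
    cv2.imwrite(n,o)
crop(a,330,140,130,130-10,6-1,"pics/c1.png")
crop(a,220,205,70,75,8,"pics/c2.png")
crop(b,270,195,160,130,5,"pics/c3.png")
E
```

```text
(no output)
```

View pics/c1.png

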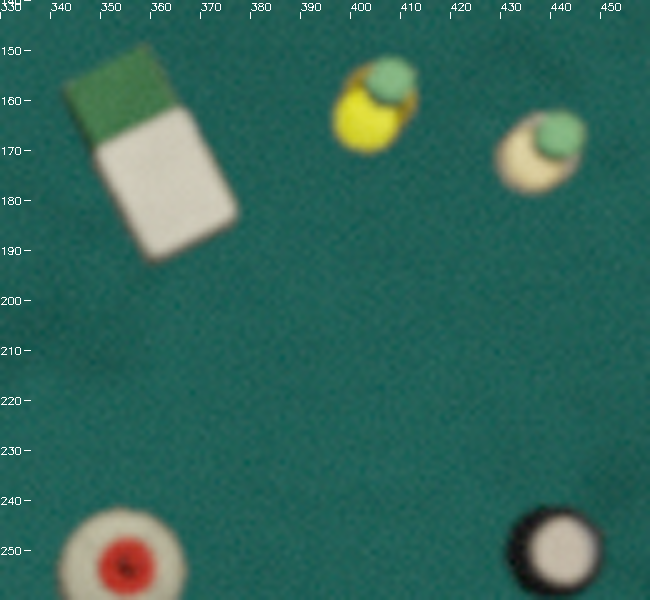

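View pics/c2.png

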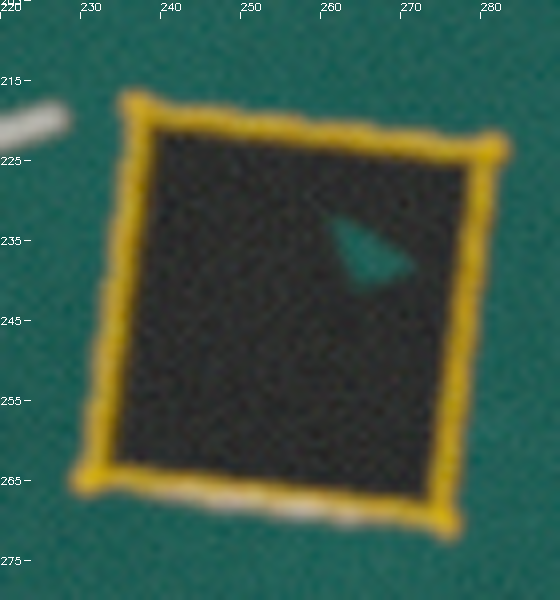

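View pics/c3.png

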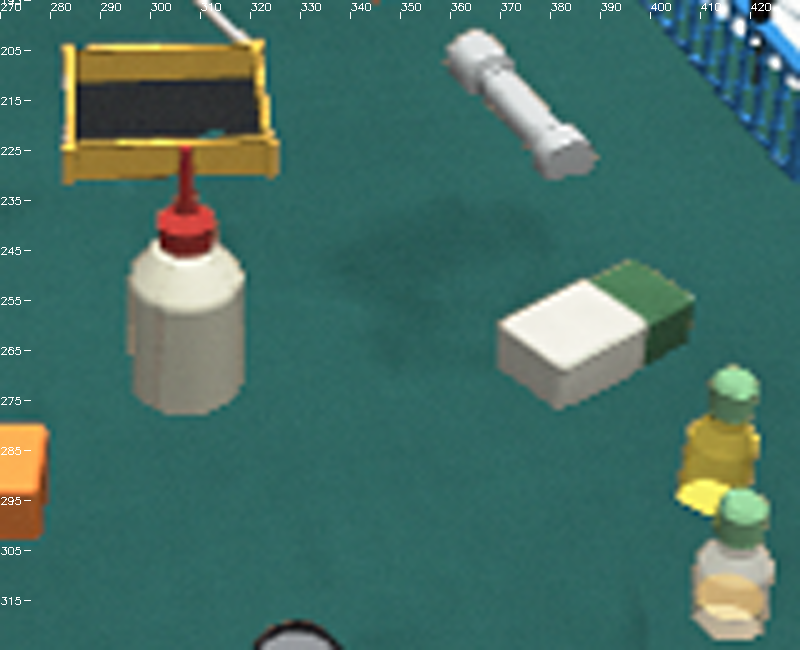

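```bash
cat > h.py <<'E'
import numpy as np
from station import sense, optics, r
def cam(n):
    c=optics.capture(n); return c
def ray(c,p,z):
    d=c["rotation"]@np.linalg.inv(c["camera_matrix"])@np.array([p[0],p[1],1.]); e=np.array(c["eye"]); return e+d*(z-e[2])/d[2]
def crop(p,k,o): return ((p[0]+.5)/k-.5+o[0],(p[1]+.5)/k-.5+o[1])
def proj(c,P):
    q=c["rotation"].T@(np.array(P)-c["eye"]); q=c["camera_matrix"]@q; return q[:2]/q[2]
E
python3 - <<'E'
from h import *
np.set_printoptions(precision=4,suppress=True)
t=cam("top");s=cam("side")
o1=(330,140)
print("bar")
B=[ray(t,crop(p,5,o1),.028)[:2] for p in[(65,85),(147,45),(238,213),(152,263)]]
print(np.array(B),np.mean(B,0),[np.linalg.norm(B[i]-B[(i+1)%4])for i in range(4)])
S=[ray(s,crop(p,5,(270,195)),.028)[:2] for p in[(499,323),(630,262),(694,298),(564,368)]]
print(np.array(S),np.mean(S,0),[np.linalg.norm(S[i]-S[(i+1)%4])for i in range(4)])
def axis(B): 
    return np.degrees(np.arctan2(*( (B[1]-B[2])+(B[0]-B[3]))[::-1]))
print("long dir",axis(B), np.degrees(np.arctan2(*(S[1]-S[0]+S[2]-S[3])[::-1])))
print("vial cap",ray(t,crop((560,133),5,o1),.059), ray(s,crop((745,507),5,(270,195)),.059))
print("yellow",ray(t,crop((392,79),5,o1),.059))
print("bottle spout tip",ray(t,crop((127,567),5,o1),.11),"outline",ray(t,crop((122,571),5,o1),.06),ray(s,crop((186,150),5,(270,195)),.11))
T=[ray(t,crop(p,8,(220,205)),.025)[:2] for p in[(136,106),(492,152),(443,524),(88,478)]]
T=np.array(T)
print("tray",T,T.mean(0),[np.linalg.norm(T[i]-T[(i+1)%4])for i in range(4)])
e=(T[0]-T[3])+(T[1]-T[2]); print(np.degrees(np.arctan2(e[1],e[0]))); e=(T[0]-T[1])+(T[3]-T[2]); print(np.degrees(np.arctan2(e[1],e[0]))-90)
TS=np.array([ray(s,crop(p,5,(270,195)),.025)[:2] for p in[(65,46),(263,42),(277,143),(66,150)]])
print(TS,TS.mean(0),[np.linalg.norm(TS[i]-TS[(i+1)%4])for i in range(4)])
E
```

```text
bar
[[0.6177 0.153 ]
 [0.6318 0.1232]
 [0.57   0.0918]
 [0.5525 0.1229]] [0.593  0.1227] [np.float64(0.03293432072355732), np.float64(0.06929431900439162), np.float64(0.035739606801748626), np.float64(0.07184769056763594)]
[[0.5565 0.1217]
 [0.6168 0.1488]
 [0.6326 0.1223]
 [0.5717 0.0917]] [0.5944 0.1211] [np.float64(0.06610331140647636), np.float64(0.030840462652008387), np.float64(0.06808690550550732), np.float64(0.03361726639098459)]
long dir 25.818407684430383 25.468725031880624
vial cap [ 0.5901 -0.0166  0.059 ] [ 0.5905 -0.0216  0.059 ]
yellow [0.6101 0.0407 0.059 ]
bottle spout tip [0.4399 0.1384 0.11  ] outline [0.4408 0.1374 0.06  ] [0.4429 0.1346 0.11  ]
tray [[0.5102 0.3455]
 [0.4986 0.2653]
 [0.4153 0.2769]
 [0.4267 0.3564]] [0.4627 0.311 ] [np.float64(0.08102898076583119), np.float64(0.08404117578271267), np.float64(0.08030405813007092), np.float64(0.08424761080758714)]
-7.713415387817916
-8.203556148101072
[[0.4264 0.3581]
 [0.5138 0.3444]
 [0.5027 0.2616]
 [0.4157 0.2734]] [0.4646 0.3094] [np.float64(0.08851343024352465), np.float64(0.0835413582401508), np.float64(0.08772836450946365), np.float64(0.08539159550117033)]
```

Request:
servo_tool:
  deltas:
    - {"slide": [0,0,0],"spin": 1}
    - {"slide": [0,0,0],"spin": 1}
    - {"slide": [0,0,0],"spin": 1}
    - {"slide": [0,0,0],"spin": 1}
    - {"slide": [0,0,0],"spin": 1}
    - {"slide": [0,0,0],"spin": 1}
    - {"slide": [0,0,0],"spin": 1}
    - {"slide": [0,0,0],"spin": 1}
    - {"slide": [0,0,0],"spin": 1}
    - {"slide": [0,0,0],"spin": 1}
  gripper: 0

```text
time_s: 1.2
tcp_pos: [0.2657, 0.5633, 0.2184]
ee_rot: [[-0.319, -0.948, -0.003], [-0.948, 0.319, -0.007], [0.008, 0.001, -1.0]]
wrist_force: [0.2, -0.0, 0.5]
gripper_width: 1.001
```

```bash
cat >> h.py <<'E'
TR=np.array([0.4637,0.310]); TA=np.radians(-8)
def tray(x,y):
    c,s=np.cos(TA),np.sin(TA); return TR+np.array([c*x-s*y,s*x+c*y])
def go(P,yaw):
    s=sense(); R=np.array(s["ee_rot"]); p=np.array(s["tcp_pos"])
    y=np.degrees(np.arctan2(R[1,0],R[0,0])); dy=-((yaw-y+180)%360-180)
    a=np.radians(dy); c,si=np.cos(a),np.sin(a); Rs=R@np.array([[c,-si,0],[si,c,0],[0,0,1]])
    d=np.array(P)-p
    np.set_printoptions(precision=3,suppress=True)
    print("t",round(s["time_s"],2),"tcp",p,"yaw",round(y,2),"tilt",R[:,2][:2],"F",s["wrist_force"],"w",round(s["gripper_width"]*87,2))
    print("spin units",round(dy/8,3),"slide now",R.T@d/.025,"slide after spin",Rs.T@d/.025)
E
python3 -c "
from h import *
go([.5937,.1222,.2],-154.3)"
```

```text
t 1.2 tcp [0.266 0.563 0.218] yaw -108.58 tilt [-0.003 -0.007] F [ 0.169 -0.038  0.481] w 87.1
spin units 5.715 slide now [ 12.538 -18.057   0.826] slide after spin [ -4.176 -21.583   0.826]
```

Request:
servo_tool:
  deltas:
    - {"slide": [0,0,0],"spin": 1}
    - {"slide": [0,0,0],"spin": 1}
    - {"slide": [0,0,0],"spin": 1}
    - {"slide": [0,0,0],"spin": 1}
    - {"slide": [0,0,0],"spin": 1}
    - {"slide": [0,0,0],"spin": 0.7}

```text
time_s: 1.8
tcp_pos: [0.2652, 0.5622, 0.2164]
ee_rot: [[-0.915, -0.403, -0.005], [-0.403, 0.915, -0.011], [0.009, -0.008, -1.0]]
wrist_force: [0.2, -0.7, 0.3]
gripper_width: 0.997
```

```bash
python3 -c "
from h import *
go([.5937,.1222,.2],-154.3)"
```

```text
t 1.8 tcp [0.265 0.562 0.216] yaw -156.21 tilt [-0.005 -0.011] F [ 0.168 -0.745  0.282] w 86.78
spin units -0.238 slide now [ -4.927 -21.4     0.787] slide after spin [ -4.212 -21.552   0.787]
```

Request:
servo_tool:
  deltas:
    - {"slide": [-0.2,-1,0],"spin": -0.24}
    - {"slide": [-0.2,-1,0],"spin": 0}
    - {"slide": [-0.2,-1,0],"spin": 0}
    - {"slide": [-0.2,-1,0],"spin": 0}
    - {"slide": [-0.2,-1,0],"spin": 0}
    - {"slide": [-0.2,-1,0],"spin": 0}
    - {"slide": [-0.2,-1,0],"spin": 0}
    - {"slide": [-0.2,-1,0],"spin": 0}
    - {"slide": [-0.2,-1,0.2],"spin": 0}
    - {"slide": [-0.2,-1,0.2],"spin": 0}

```text
time_s: 2.8
tcp_pos: [0.421, 0.3524, 0.2057]
ee_rot: [[-0.899, -0.439, -0.006], [-0.438, 0.899, -0.013], [0.011, -0.009, -1.0]]
wrist_force: [0.7, 0.7, -0.0]
gripper_width: 0.998
```

```bash
python3 -c "
from h import *
go([.5937,.1222,.07],-154.3)"
```

```text
t 2.8 tcp [0.421 0.352 0.206] yaw -153.99 tilt [-0.006 -0.013] F [ 0.694  0.732 -0.019] w 86.84
spin units 0.038 slide now [ -2.231 -11.255   5.506] slide after spin [ -2.291 -11.242   5.506]
```

Request:
servo_tool:
  deltas:
    - {"slide": [-0.2,-1,0.2],"spin": 0}
    - {"slide": [-0.2,-1,0.2],"spin": 0}
    - {"slide": [-0.2,-1,0.3],"spin": 0}
    - {"slide": [-0.2,-1,0.5],"spin": 0}
    - {"slide": [-0.2,-1,0.6],"spin": 0}
    - {"slide": [-0.2,-1,0.6],"spin": 0}
    - {"slide": [-0.2,-1,0.7],"spin": 0}
    - {"slide": [-0.2,-1,0.7],"spin": 0}
    - {"slide": [-0.2,-1,0.7],"spin": 0}
    - {"slide": [-0.2,-1,0.7],"spin": 0}

```text
time_s: 3.8
tcp_pos: [0.5814, 0.1398, 0.0743]
ee_rot: [[-0.898, -0.439, -0.002], [-0.439, 0.898, -0.01], [0.006, -0.008, -1.0]]
wrist_force: [0.5, -0.5, -0.2]
gripper_width: 0.998
```

```bash
python3 -c "
from h import *
import cv2
go([.5937,.1222,.017],-154.3)
c=cam('top'); f=c['frame'][100:280,300:480,::-1]; cv2.imwrite('pics/a1.png',cv2.resize(f,None,fx=3,fy=3,interpolation=2))
c=cam('side'); f=c['frame'][150:350,260:480,::-1]; cv2.imwrite('pics/a2.png',cv2.resize(f,None,fx=3,fy=3,interpolation=2))
go([.5937,.1222,.017],-154.3)
"
```

```text
t 3.8 tcp [0.581 0.14  0.074] yaw -153.93 tilt [-0.002 -0.01 ] F [ 0.531 -0.475 -0.185] w 86.79
spin units 0.046 slide now [-0.149 -0.831  2.296] slide after spin [-0.154 -0.83   2.296]
t 3.9 tcp [0.58  0.138 0.072] yaw -154.17 tilt [-0.008 -0.012] F [ 0.231 -0.518 -0.134] w 86.96
spin units 0.016 slide now [-0.242 -0.776  2.198] slide after spin [-0.243 -0.775  2.198]
```

View pics/a1.png

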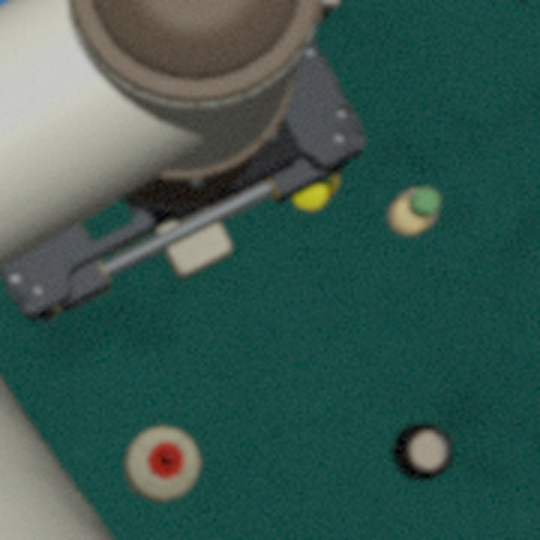

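View pics/a2.png

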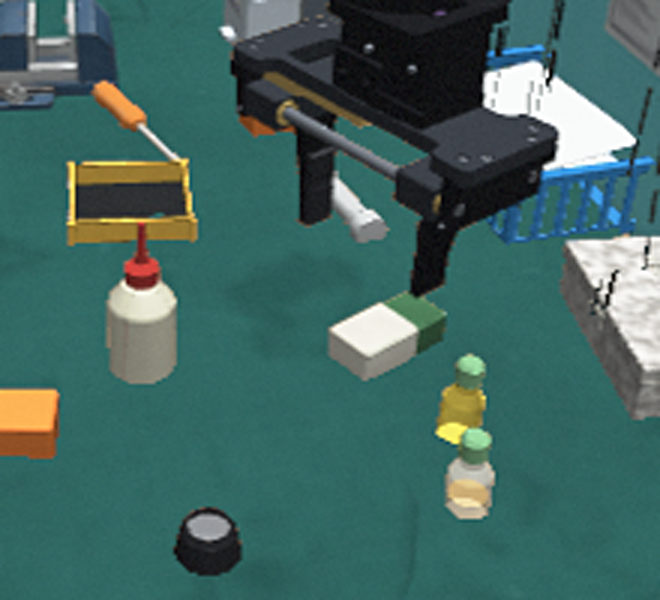

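Request:
servo_tool:
  deltas:
    - {"slide": [-0.2,-0.8,0],"spin": 0}
    - {"slide": [0,0,0.8],"spin": 0}
    - {"slide": [0,0,0.7],"spin": 0}

```text
time_s: 4.2
tcp_pos: [0.5958, 0.1219, 0.0362]
ee_rot: [[-0.9, -0.435, -0.002], [-0.435, 0.9, -0.01], [0.006, -0.008, -1.0]]
wrist_force: [-0.2, 1.5, -0.2]
gripper_width: 1.003
```

```bash
python3 -c "
from h import *
go([.5937,.1222,.017],-154.3)
"
```

```text
t 4.2 tcp [0.596 0.122 0.036] yaw -154.19 tilt [-0.002 -0.01 ] F [-0.213  1.533 -0.238] w 87.25
spin units 0.014 slide now [0.064 0.054 0.769] slide after spin [0.064 0.054 0.769]
```

Request:
servo_tool:
  deltas:
    - {"slide": [0.05,0.05,0.7],"spin": 0}

```text
time_s: 4.3
tcp_pos: [0.5947, 0.1228, 0.0189]
ee_rot: [[-0.9, -0.436, -0.0], [-0.436, 0.9, -0.009], [0.004, -0.008, -1.0]]
wrist_force: [-0.3, -0.5, 0.3]
gripper_width: 0.998
```

Request:
servo_tool:
  deltas:
    - {"slide": [0,0,0],"spin": 0}
    - {"slide": [0,0,-0.01],"spin": 0}
    - {"slide": [0,0,-0.01],"spin": 0}
    - {"slide": [0,0,-0.01],"spin": 0}
    - {"slide": [0,0,-0.01],"spin": 0}
  gripper: 255

```text
time_s: 4.8
tcp_pos: [0.5945, 0.1245, 0.0217]
ee_rot: [[-0.899, -0.437, 0.0], [-0.437, 0.899, -0.009], [0.004, -0.008, -1.0]]
wrist_force: [0.6, 0.3, 0.4]
gripper_width: 0.63
```

```bash
python3 -c "
from h import *
go([.5937,.1222,.017],-154.3)
"
```

```text
t 4.8 tcp [0.595 0.125 0.022] yaw -154.06 tilt [ 0.    -0.009] F [0.56  0.318 0.363] w 54.83
spin units 0.03 slide now [ 0.069 -0.067  0.188] slide after spin [ 0.069 -0.067  0.188]
```

Request:
servo_tool:
  deltas:
    - {"slide": [0.05,-0.05,0.18],"spin": 0}
    - {"slide": [0,0,0],"spin": 0}
    - {"slide": [0,0,0],"spin": 0}
    - {"slide": [0,0,0],"spin": 0}
    - {"slide": [0,0,0],"spin": 0}

```text
time_s: 5.3
tcp_pos: [0.5947, 0.1231, 0.0183]
ee_rot: [[-0.899, -0.438, 0.003], [-0.438, 0.899, -0.008], [0.001, -0.008, -1.0]]
wrist_force: [-0.6, 0.7, 0.9]
gripper_width: 0.39
```

```bash
python3 -c "
from h import *
go([.5937,.1222,.017],-154.3)
"
```

```text
t 5.3 tcp [0.595 0.123 0.018] yaw -154.05 tilt [ 0.003 -0.008] F [-0.643  0.675  0.94 ] w 33.93
spin units 0.031 slide now [ 0.053 -0.013  0.054] slide after spin [ 0.053 -0.014  0.054]
```

Request:
servo_tool:
  deltas:
    - {"slide": [0,0,-1],"spin": 0}
    - {"slide": [0,0.2,-1],"spin": -1}
    - {"slide": [0,0.6,-1],"spin": -1}
    - {"slide": [0,0.6,-1],"spin": -1}
    - {"slide": [0,0.6,-0.5],"spin": -1}
    - {"slide": [-0.5,0.6,0],"spin": -1}
    - {"slide": [-0.8,0.6,0],"spin": -1}
    - {"slide": [-1,0.4,0],"spin": -1}
    - {"slide": [-1,0.4,0],"spin": 0}

```text
time_s: 6.2
tcp_pos: [0.5335, 0.2561, 0.1292]
ee_rot: [[-0.108, -0.994, -0.01], [-0.994, 0.108, -0.011], [0.012, 0.008, -1.0]]
wrist_force: [-0.1, 0.7, -2.4]
gripper_width: 0.385
```

```bash
python3 -c "
from h import *
go([*tray(-.0205,.0013),.06],-98)
"
```

```text
t 6.2 tcp [0.533 0.256 0.129] yaw -96.19 tilt [-0.01  -0.011] F [-0.112  0.711 -2.411] w 33.45
spin units 0.226 slide now [-1.955  3.803  2.775] slide after spin [-1.834  3.863  2.775]
```

Request:
servo_tool:
  deltas:
    - {"slide": [-0.5,1,0],"spin": 0.23}
    - {"slide": [-0.5,1,0],"spin": 0}
    - {"slide": [-0.5,1,0.5],"spin": 0}
    - {"slide": [-0.4,0.8,0.5],"spin": 0}

```text
time_s: 6.6
tcp_pos: [0.4431, 0.3194, 0.1029]
ee_rot: [[-0.142, -0.99, -0.009], [-0.99, 0.142, -0.01], [0.011, 0.008, -1.0]]
wrist_force: [-0.7, 0.2, -0.9]
gripper_width: 0.382
```

```bash
cat > look.py <<'E'
from h import *
import cv2,sys
i=sys.argv[1]
c=cam('top'); f=c['frame'][190:290,210:310,::-1]; cv2.imwrite(f'pics/t{i}.png',cv2.resize(f,None,fx=6,fy=6,interpolation=2))
c=cam('side'); f=c['frame'][170:250,260:360,::-1]; cv2.imwrite(f'pics/s{i}.png',cv2.resize(f,None,fx=7,fy=7,interpolation=2))
E
python3 look.py 1; python3 -c "
from h import *
go([*tray(-.0205,.0013),.06],-98)
"
```

```text
t 6.7 tcp [0.442 0.319 0.102] yaw -98.0 tilt [-0.012 -0.013] F [ 0.193  0.119 -1.19 ] w 33.55
spin units 0.0 slide now [ 0.151 -0.123  1.668] slide after spin [ 0.151 -0.123  1.668]
```

View pics/t1.png

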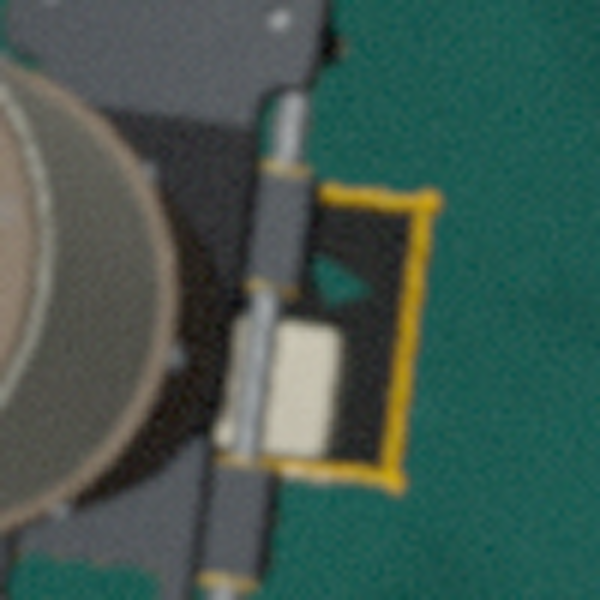

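View pics/s1.png

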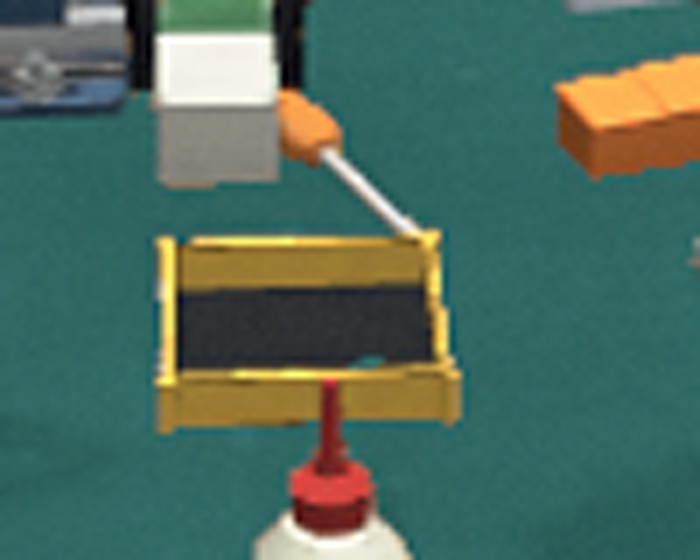

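```bash
python3 -c "
from h import *
t=cam('top');s=cam('side')
p=np.array(sense()['tcp_pos']);c,si=np.cos(TA),np.sin(TA);R=np.array([[c,si],[-si,c]])
f=lambda q:R@(q[:2]-TR)*1000
print('tcp',f(p),p[2])
for q in [(342,322),(334,457)]: print(f(ray(t,crop(q,6,(210,190)),p[2]-.018+.028)))
for q,z in [((157,105),.028),((278,106),.028),((160,183),0),((277,182),0)]: print('side',f(ray(s,crop(q,7,(260,170)),p[2]-.018+z)))
"
```

```text
tcp [-20.34848045   6.17056313] 0.10335759755074043
[ -2.0625187  -30.13063805]
[-38.21721293 -32.81688474]
side [-40.04860212 -34.23288154]
side [ -6.01149929 -36.70731903]
side [-40.54785556 -28.93946892]
side [ -6.82971144 -30.21104361]
```

Request:
servo_tool:
  deltas:
    - {"slide": [0.16,0,0.9],"spin": 0}
    - {"slide": [0,0,0.7],"spin": 0}

```text
time_s: 7.0
tcp_pos: [0.447, 0.3161, 0.066]
ee_rot: [[-0.141, -0.99, -0.002], [-0.99, 0.141, -0.004], [0.005, 0.002, -1.0]]
wrist_force: [-0.2, 0.1, -2.1]
gripper_width: 0.389
```

```bash
python3 look.py 2; python3 -c "
from h import *
go([*tray(-.0205,.0013),.03],-98)
"
```

```text
t 7.1 tcp [0.446 0.315 0.065] yaw -98.12 tilt [-0.005 -0.008] F [ 0.435 -0.935 -1.639] w 33.68
spin units -0.015 slide now [0.053 0.102 1.394] slide after spin [0.053 0.102 1.394]
```

View pics/t2.png

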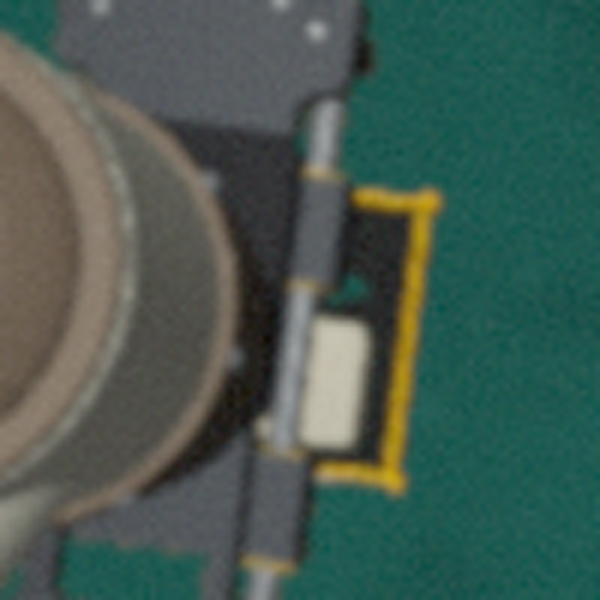

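View pics/s2.png

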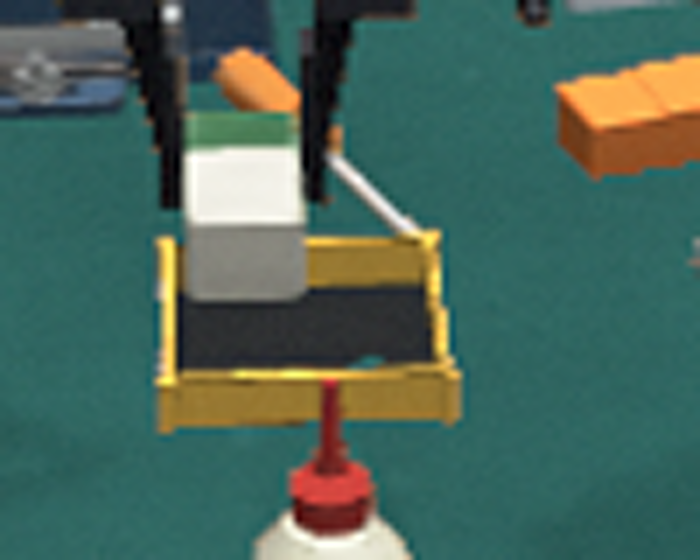

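```bash
python3 -c "
from h import *
t=cam('top');s=cam('side')
p=np.array(sense()['tcp_pos']);c,si=np.cos(TA),np.sin(TA);R=np.array([[c,si],[-si,c]])
f=lambda q,o=TR:R@(q[:2]-o)*1000
z=.0655-.018
T=np.array([.4627,.3110]);S=np.array([.4646,.3094])
print('tcp',f(p),f(np.array([.447,.316])),p[2])
for q in [(370,318),(362,449)]: print(f(ray(t,crop(q,6,(210,190)),z+.028),T))
for q,h in [((185,225),.028),((305,222),.028),((188,298),0),((304,298),0)]: print('side',f(ray(s,crop(q,7,(260,170)),z+h),S))
"
```

```text
tcp [-17.05481203   4.42502941] [-17.37251535   3.61741763] 0.0668137430448403
[  3.0704525  -33.57998848]
[-33.72049866 -36.22349236]
side [-34.70631717 -35.9214361 ]
side [ -0.08909328 -36.10460106]
side [-34.9993629  -30.34458029]
side [ -0.80044243 -32.23633649]
```

Request:
servo_tool:
  deltas:
    - {"slide": [0.07,0.16,0.5],"spin": 0}
    - {"slide": [0,0,0.6],"spin": 0}

```text
time_s: 7.4
tcp_pos: [0.4467, 0.3178, 0.0433]
ee_rot: [[-0.141, -0.99, 0.005], [-0.99, 0.141, 0.003], [-0.003, -0.005, -1.0]]
wrist_force: [-0.7, -0.4, -1.6]
gripper_width: 0.386
```

```bash
python3 look.py 3; python3 -c "
from h import *
go([*tray(-.0205,.0013),.028],-98)
"
```

```text
t 7.5 tcp [0.447 0.318 0.042] yaw -98.07 tilt [0.004 0.001] F [ 0.677 -0.624 -1.563] w 33.55
spin units -0.009 slide now [0.155 0.103 0.575] slide after spin [0.155 0.103 0.575]
```

View pics/s3.png

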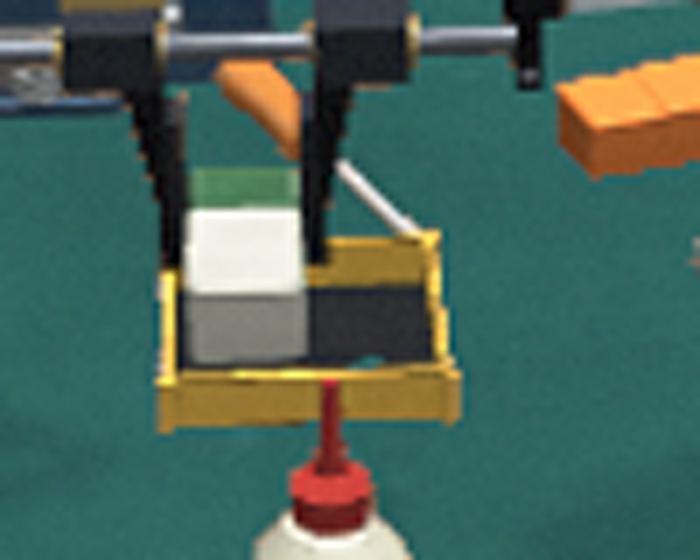

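View pics/t3.png

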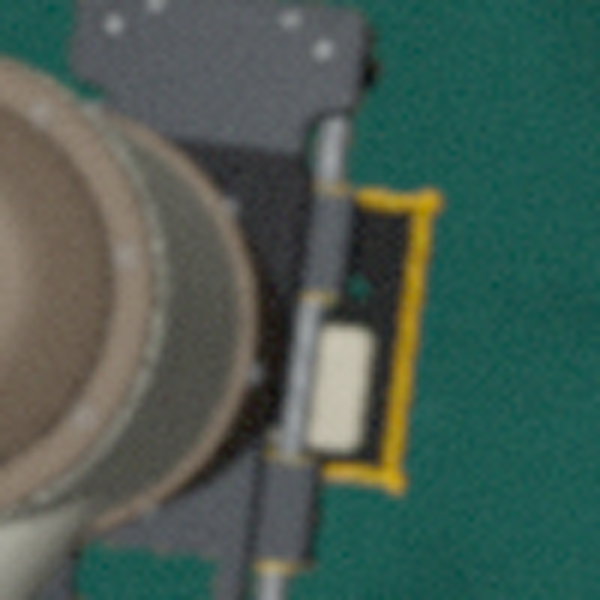

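```bash
cat > m.py <<'E'
from h import *
import sys
c,si=np.cos(TA),np.sin(TA);R=np.array([[c,si],[-si,c]])
T=np.array([.4627,.3110]);S=np.array([.4646,.3094])
f=lambda q,o=TR:R@(np.array(q)[:2]-o)*1000
def rel(tops,sides,z):
    t=cam('top');s=cam('side'); print('tcp',f(sense()['tcp_pos']))
    for q,h in tops: print('top',f(ray(t,crop(q,6,(210,190)),z+h),T))
    for q,h in sides: print('side',f(ray(s,crop(q,7,(260,170)),z+h),S))
E
python3 -c "
from m import *
rel([((376,322),.028),((367,451),.028)],[((184,293),.028),((307,290),.028),((188,362),0),((305,358),0)],.0247)"
```

```text
tcp [-18.19903454   5.14986072]
top [  3.34177936 -32.60759439]
top [-33.92684879 -34.95554387]
side [-35.94220279 -36.02285482]
side [  0.0616843  -36.32140749]
side [-35.9321417  -29.66866791]
side [ -0.85232928 -29.37885038]
```

Request:
servo_tool:
  deltas:
    - {"slide": [0.12,0.12,0],"spin": 0}

```text
time_s: 7.7
tcp_pos: [0.4437, 0.3156, 0.0438]
ee_rot: [[-0.14, -0.99, 0.005], [-0.99, 0.14, 0.002], [-0.003, -0.005, -1.0]]
wrist_force: [-0.1, 0.0, -1.6]
gripper_width: 0.387
```

```bash
python3 look.py 4; python3 -c "
from m import *
print(f(sense()['tcp_pos']));go([*tray(-.0205,.0013),.028],-98)
"
```

```text
[-21.36172065   1.88703615]
t 7.8 tcp [0.443 0.315 0.044] yaw -98.08 tilt [0.004 0.001] F [-0.041 -0.117 -1.053] w 33.7
spin units -0.01 slide now [ 0.025 -0.032  0.627] slide after spin [ 0.025 -0.032  0.627]
```

View pics/s4.png

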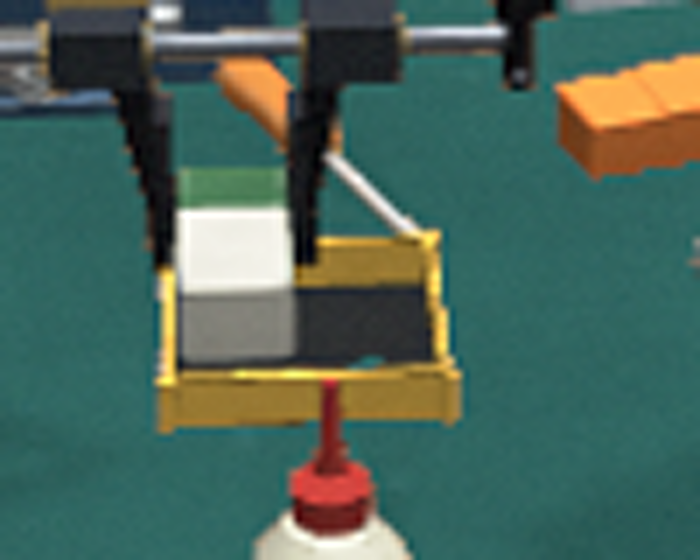

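View pics/t4.png

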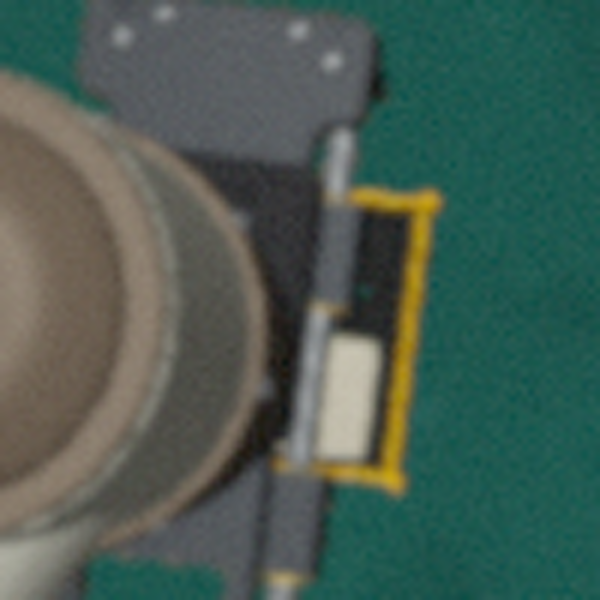

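```bash
python3 -c "
from m import *
rel([((381,335),.028),((374,461),.028)],[((176,292),.028),((297,290),.028),((179,361),0),((296,358),0)],.0255)"
```

```text
tcp [-21.19409732   2.19413845]
top [ -0.24861544 -34.63898184]
top [-36.53136354 -37.43670268]
side [-38.24177161 -36.65165868]
side [ -2.88506842 -37.48002059]
side [-38.58805233 -30.21932708]
side [ -3.56810678 -30.4862498 ]
```

Request:
servo_tool:
  deltas:
    - {"slide": [0.01,0,0.35],"spin": 0}

```text
time_s: 8.0
tcp_pos: [0.4436, 0.3148, 0.0362]
ee_rot: [[-0.139, -0.99, 0.006], [-0.99, 0.139, 0.001], [-0.002, -0.006, -1.0]]
wrist_force: [0.1, -6.5, 7.4]
gripper_width: 0.382
```

Request:
servo_tool:
  deltas:
    - {"slide": [0,0,0.2],"spin": 0}

```text
time_s: 8.1
tcp_pos: [0.4437, 0.3139, 0.033]
ee_rot: [[-0.138, -0.99, 0.006], [-0.99, 0.138, -0.001], [0.0, -0.006, -1.0]]
wrist_force: [-10.7, -4.3, 34.0]
gripper_width: 0.388
```

```bash
python3 -c "
from m import *
print(f(sense()['tcp_pos']));go([*tray(-.0205,.0013),.028],-98)
"
```

```text
[-20.34797996   1.06132928]
t 8.1 tcp [0.444 0.314 0.033] yaw -97.95 tilt [ 0.006 -0.001] F [-10.704  -4.345  34.043] w 33.78
spin units 0.006 slide now [-0.01   0.007  0.201] slide after spin [-0.01   0.007  0.201]
```

```bash
python3 look.py 5; python3 -c "
from m import *
go([*tray(-.0205,.0013),.028],-98)
"
```

```text
t 8.2 tcp [0.444 0.314 0.033] yaw -97.95 tilt [ 0.006 -0.   ] F [-3.248 -5.458 14.802] w 34.0
spin units 0.006 slide now [-0.007  0.005  0.21 ] slide after spin [-0.007  0.005  0.21 ]
```

View pics/s5.png

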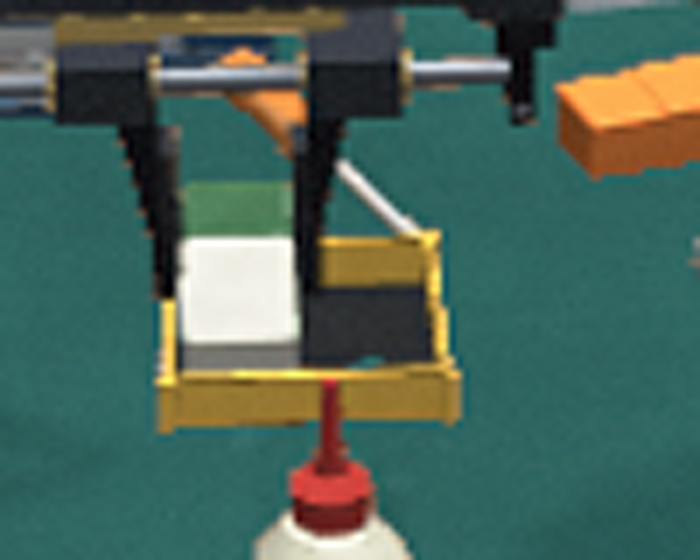

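View pics/t5.png

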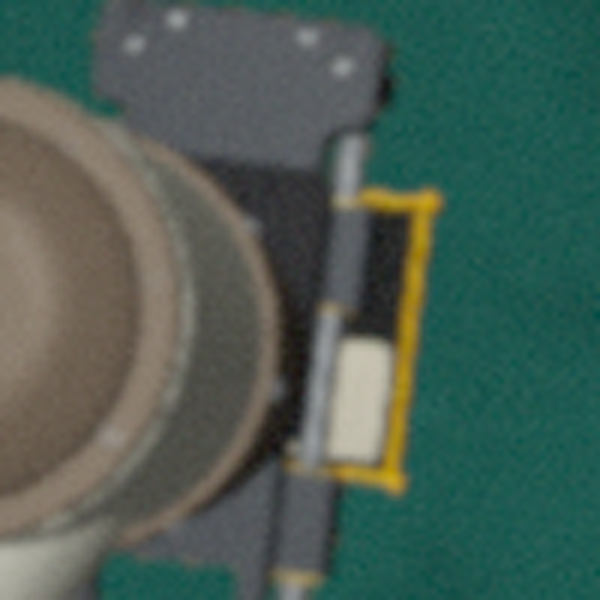

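Request:
servo_tool:
  deltas:
    - {"slide": [0,0,-0.5],"spin": 0}
    - {"slide": [0.1,0,0],"spin": 0}

```text
time_s: 8.4
tcp_pos: [0.4436, 0.3117, 0.0464]
ee_rot: [[-0.138, -0.99, 0.007], [-0.99, 0.138, 0.0], [-0.001, -0.007, -1.0]]
wrist_force: [0.1, 0.4, -0.5]
gripper_width: 0.388
```

```bash
python3 look.py 6; python3 -c "
from m import *
print(f(sense()['tcp_pos']));go([*tray(-.0205,.0013),.028],-98)
"
```

```text
[-21.42174984  -3.08823096]
t 8.5 tcp [0.442 0.31  0.044] yaw -98.01 tilt [ 0.003 -0.003] F [-0.586 -0.185 -1.725] w 33.82
spin units -0.002 slide now [-0.177 -0.034  0.658] slide after spin [-0.177 -0.035  0.658]
```

View pics/s6.png

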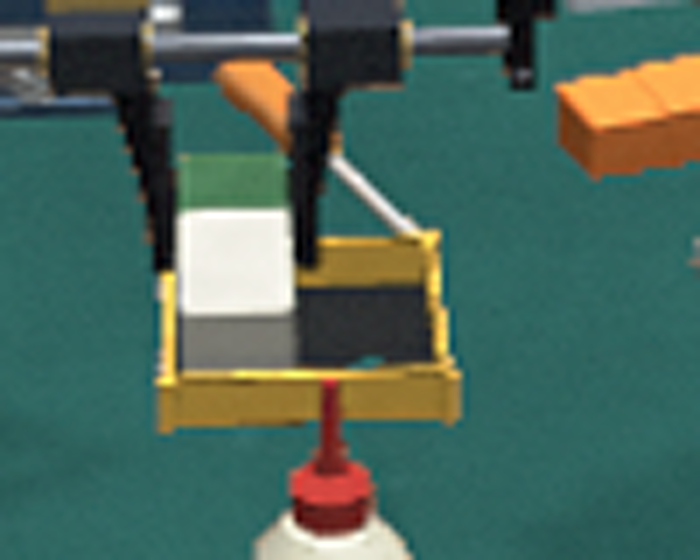

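View pics/t6.png

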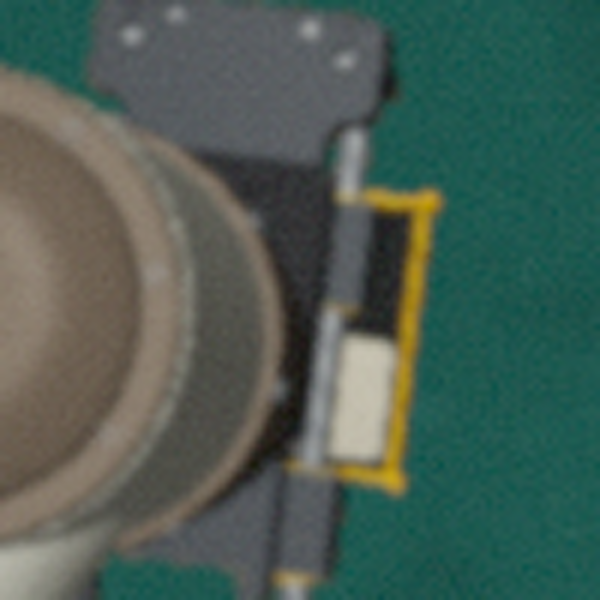

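Request:
servo_tool:
  deltas:
    - {"slide": [-0.04,0,0.35],"spin": 0}

```text
time_s: 8.6
tcp_pos: [0.4425, 0.3112, 0.0357]
ee_rot: [[-0.139, -0.99, 0.004], [-0.99, 0.139, -0.002], [0.001, -0.004, -1.0]]
wrist_force: [-0.3, -0.9, -1.6]
gripper_width: 0.385
```

Request:
servo_tool:
  deltas:
    - {"slide": [0,0,0.15],"spin": 0}

```text
time_s: 8.7
tcp_pos: [0.4426, 0.3118, 0.0312]
ee_rot: [[-0.139, -0.99, 0.004], [-0.99, 0.139, -0.001], [0.001, -0.004, -1.0]]
wrist_force: [-3.3, 2.8, 8.6]
gripper_width: 0.39
```

```bash
python3 look.py 7; python3 -c "
from m import *
print(f(sense()['tcp_pos']));go([*tray(-.0205,.0013),.028],-98)
"
```

```text
[-21.14184575  -1.13276233]
t 8.8 tcp [0.443 0.312 0.031] yaw -97.99 tilt [ 0.004 -0.002] F [-1.412  1.56   2.177] w 33.89
spin units 0.001 slide now [-0.097 -0.025  0.132] slide after spin [-0.097 -0.025  0.132]
```

View pics/s7.png

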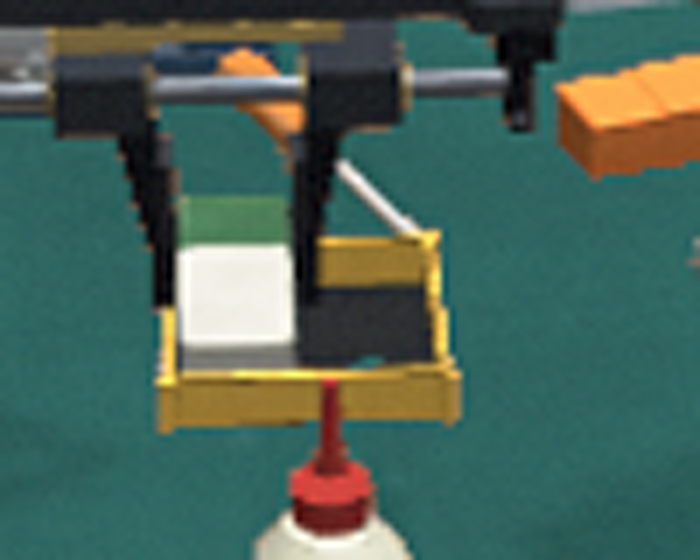

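View pics/t7.png

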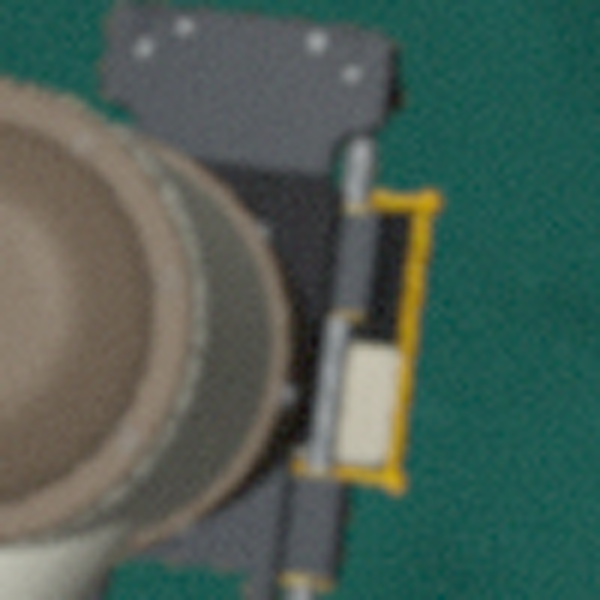

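Request:
servo_tool:
  deltas:
    - {"slide": [0,0,0],"spin": 0}
    - {"slide": [0,0,0],"spin": 0}
    - {"slide": [0,0,0],"spin": 0}
    - {"slide": [0,0,0],"spin": 0}
  gripper: 115

```text
time_s: 9.2
tcp_pos: [0.442, 0.3111, 0.0291]
ee_rot: [[-0.139, -0.99, 0.002], [-0.99, 0.139, -0.005], [0.004, -0.003, -1.0]]
wrist_force: [-0.1, 0.6, 0.2]
gripper_width: 0.537
```

```bash
python3 look.py 8; python3 -c "
from m import *
print(f(sense()['tcp_pos']));go([*tray(-.0205,.0013),.028],-98)
"
```

```text
[-21.56978293  -1.921854  ]
t 9.3 tcp [0.442 0.311 0.029] yaw -97.98 tilt [ 0.002 -0.004] F [ 0.375 -0.316  0.032] w 47.43
spin units 0.003 slide now [-0.129 -0.043  0.048] slide after spin [-0.129 -0.043  0.048]
```

View pics/s8.png

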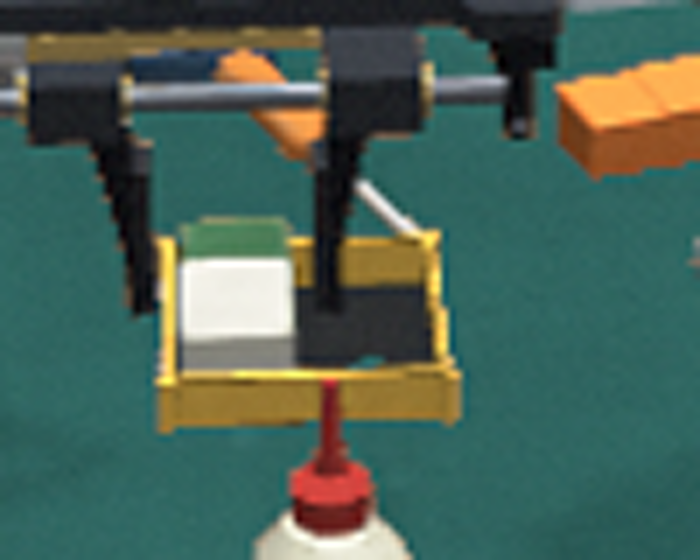

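View pics/t8.png

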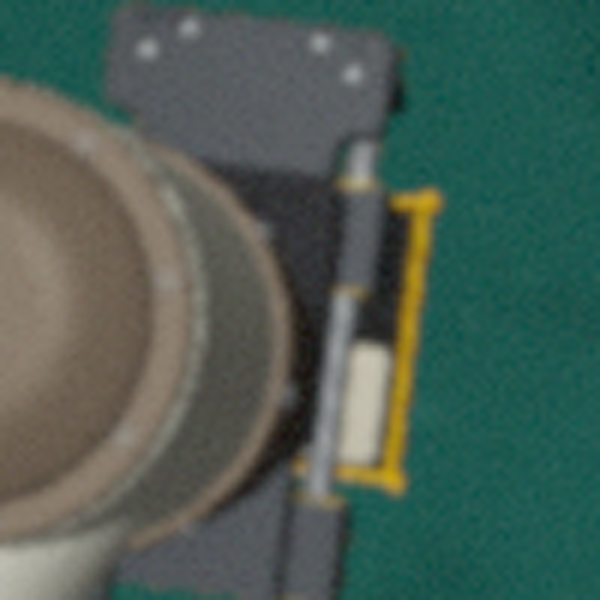

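```bash
python3 -c "
from m import *
rel([((390,342),.036),((383,464),.036)],[((180,338),.036),((293,335),.036),((183,222),.036),((287,220),.036)],0)"
```

```text
tcp [-21.52907464  -1.77420195]
top [ -1.13489274 -35.43986833]
top [-36.99275777 -38.13158642]
side [-37.82711759 -34.05845792]
side [ -4.34205129 -34.23710669]
side [-37.19774552  34.57568757]
side [-4.48558908 34.02773741]
```

Request:
servo_tool:
  deltas:
    - {"slide": [0,0.25,-0.05],"spin": 0}
    - {"slide": [0,0.1,0],"spin": 0}

```text
time_s: 9.6
tcp_pos: [0.4334, 0.3126, 0.0308]
ee_rot: [[-0.139, -0.99, 0.003], [-0.99, 0.139, -0.004], [0.003, -0.004, -1.0]]
wrist_force: [0.9, -0.2, 0.3]
gripper_width: 0.549
```

```bash
python3 -c "
from m import *
print(f(sense()['tcp_pos']));go([*tray(-.0205,.0013),.028],-98)
"
```

```text
[-30.32200627  -1.6576037 ]
t 9.6 tcp [0.433 0.313 0.031] yaw -98.0 tilt [ 0.003 -0.004] F [ 0.888 -0.226  0.336] w 47.74
spin units -0.0 slide now [-0.119 -0.392  0.113] slide after spin [-0.119 -0.392  0.113]
```

Request:
servo_tool:
  deltas:
    - {"slide": [0,0.1,0],"spin": 0}

```text
time_s: 9.7
tcp_pos: [0.4327, 0.313, 0.0318]
ee_rot: [[-0.137, -0.99, 0.007], [-0.991, 0.137, -0.003], [0.002, -0.007, -1.0]]
wrist_force: [13.8, -9.2, 2.5]
gripper_width: 0.552
```

```bash
python3 look.py 9;python3 -c "
from m import *
print(f(sense()['tcp_pos']));go([*tray(-.0205,.0013),.028],-98)
"
```

```text
[-31.0162572   -1.35179548]
t 9.8 tcp [0.433 0.313 0.032] yaw -97.92 tilt [ 0.007 -0.003] F [ 7.989 -4.671  1.888] w 47.76
spin units 0.01 slide now [-0.106 -0.42   0.164] slide after spin [-0.106 -0.419  0.164]
```

View pics/s9.png

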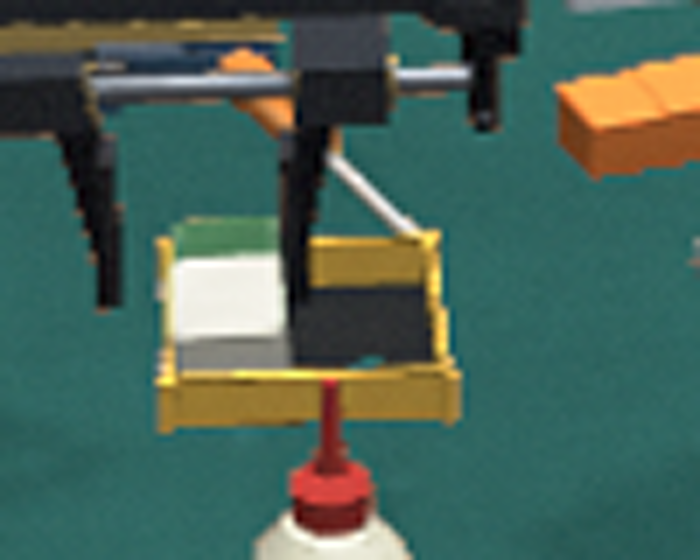

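Request:
servo_tool:
  deltas:
    - {"slide": [0,-0.2,-0.2],"spin": 0}
    - {"slide": [0,0,-1],"spin": 0}
    - {"slide": [0,0,-1],"spin": 0}
    - {"slide": [1,-0.6,-1],"spin": 0}
    - {"slide": [1,-0.6,-1],"spin": 0}
    - {"slide": [1,-0.6,0],"spin": 0}
    - {"slide": [1,-0.6,0],"spin": 0}
    - {"slide": [1,-0.6,0],"spin": 0}
    - {"slide": [1,-0.6,0],"spin": 0}
    - {"slide": [1,-0.6,0],"spin": 0}
  gripper: 80

```text
time_s: 10.8
tcp_pos: [0.5186, 0.1225, 0.1465]
ee_rot: [[-0.129, -0.992, 0.009], [-0.992, 0.129, 0.0], [-0.001, -0.009, -1.0]]
wrist_force: [1.0, -0.9, 0.7]
gripper_width: 0.686
```

```bash
python3 look.py 10;python3 -c "
from m import *
go([.5903,-.019,.1],-98)
"
```

```text
t 10.9 tcp [0.519 0.121 0.146] yaw -97.65 tilt [ 0.009 -0.   ] F [-0.502  0.061  0.508] w 59.59
spin units 0.043 slide now [ 5.178 -3.559  1.879] slide after spin [ 5.156 -3.591  1.879]
```

View pics/s10.png

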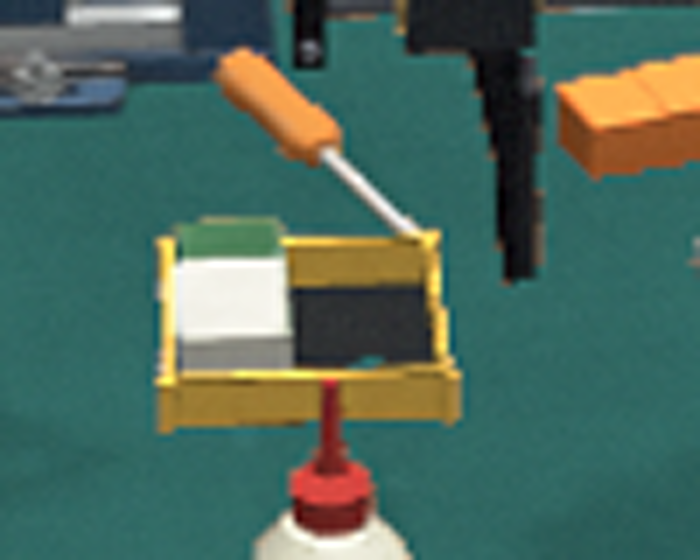

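View pics/t10.png

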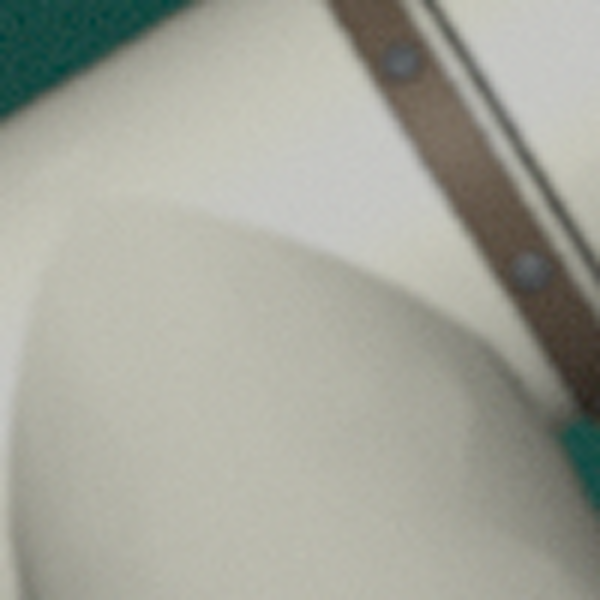

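Request:
servo_tool:
  deltas:
    - {"slide": [1,-0.7,0],"spin": 0.04}
    - {"slide": [1,-0.7,0],"spin": 0}
    - {"slide": [1,-0.7,0.2],"spin": 0}
    - {"slide": [1,-0.7,0.4],"spin": 0}
    - {"slide": [0.9,-0.6,0.5],"spin": 0}

```text
time_s: 11.4
tcp_pos: [0.5888, -0.0105, 0.1219]
ee_rot: [[-0.132, -0.991, 0.014], [-0.991, 0.132, 0.003], [-0.005, -0.013, -1.0]]
wrist_force: [-0.2, 0.6, -0.7]
gripper_width: 0.687
```

```bash
cat > lookv.py <<'E'
from h import *
import cv2,sys
i=sys.argv[1];ox,oy,sx,sy=map(int,sys.argv[2:6])
c=cam('top'); f=c['frame'][oy:oy+100,ox:ox+100,::-1]; cv2.imwrite(f'pics/t{i}.png',cv2.resize(f,None,fx=6,fy=6,interpolation=2))
c=cam('side'); f=c['frame'][sy:sy+100,sx:sx+120,::-1]; cv2.imwrite(f'pics/s{i}.png',cv2.resize(f,None,fx=6,fy=6,interpolation=2))
E
python3 lookv.py 11 380 120 360 230;python3 -c "
from m import *
go([.5903,-.019,.035],-98)
"
```

```text
t 11.5 tcp [ 0.588 -0.012  0.12 ] yaw -97.8 tilt [0.009 0.002] F [-1.239  0.273  0.218] w 59.57
spin units 0.025 slide now [ 0.277 -0.116  3.385] slide after spin [ 0.277 -0.117  3.385]
```

View pics/s11.png

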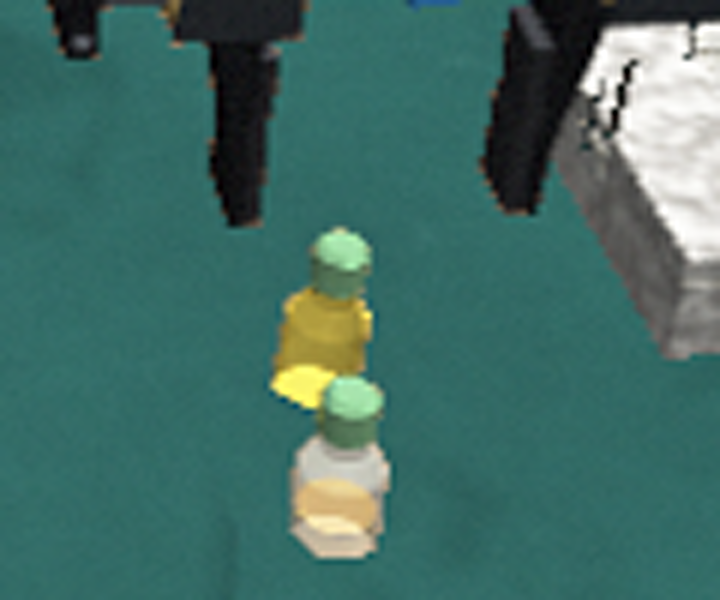

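View pics/t11.png

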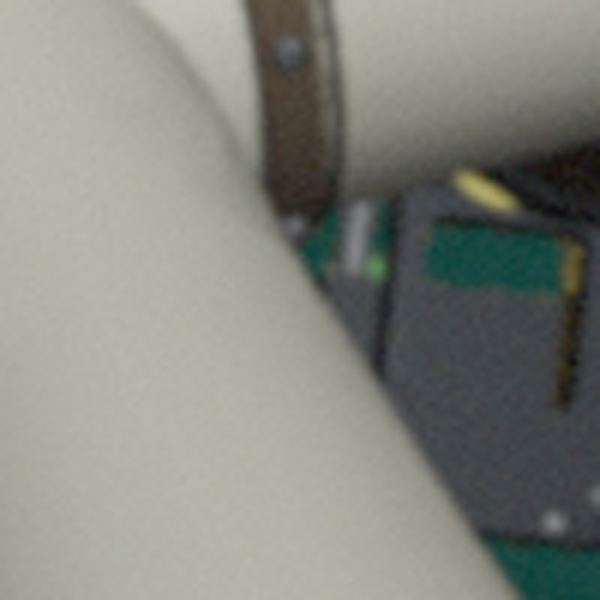

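```bash
python3 -c "
from m import *
s=cam('side');print(proj(s,[.5885,-.0112,.121]),crop((378,217),6,(360,230)))
print(ray(s,crop((352,398),6,(360,230)),.059),ray(s,crop((337,540),6,(360,230)),.004))
go([.5903,-.019,.035],-98)
"
```

```text
[420.22684742 260.47960981] (422.5833333333333, 265.75)
[ 0.59007794 -0.02130154  0.059     ] [ 0.59459984 -0.01861068  0.004     ]
t 11.55 tcp [ 0.587 -0.011  0.12 ] yaw -97.73 tilt [0.01  0.002] F [ 0.392 -0.377 -0.619] w 59.75
spin units 0.034 slide now [ 0.321 -0.123  3.416] slide after spin [ 0.32  -0.125  3.416]
```

Request:
servo_tool:
  deltas:
    - {"slide": [0.31,-0.12,0],"spin": 0.03}
    - {"slide": [0,0,0.9],"spin": 0}
    - {"slide": [0,0,0.9],"spin": 0}

```text
time_s: 11.85
tcp_pos: [0.5928, -0.0162, 0.0796]
ee_rot: [[-0.135, -0.991, 0.02], [-0.991, 0.135, 0.004], [-0.007, -0.02, -1.0]]
wrist_force: [-0.1, -0.4, -0.5]
gripper_width: 0.687
```

```bash
python3 lookv.py 12 380 120 360 230;python3 -c "
from m import *
go([.5905,-.0193,.021],-98)
"
```

```text
t 11.95 tcp [ 0.591 -0.016  0.077] yaw -97.77 tilt [0.013 0.003] F [-0.229 -1.285 -0.168] w 59.59
spin units 0.029 slide now [0.122 0.015 2.243] slide after spin [0.122 0.014 2.243]
```

View pics/s12.png

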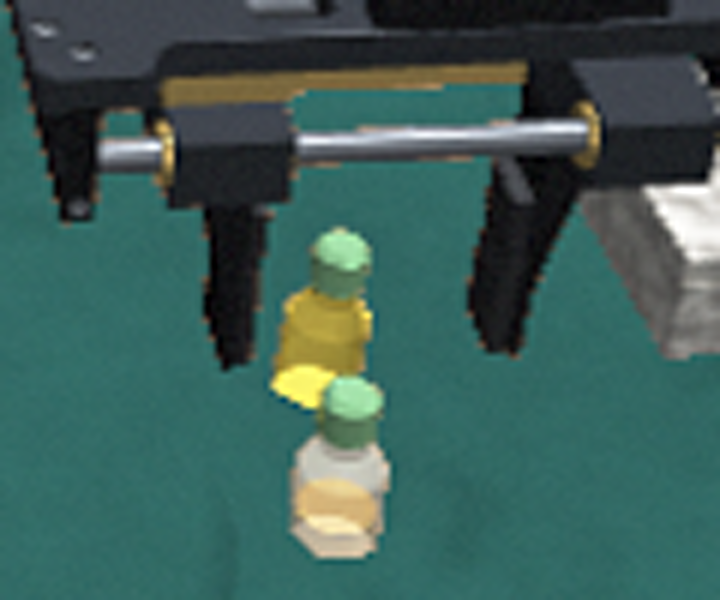

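Request:
servo_tool:
  deltas:
    - {"slide": [0.1,0,0.9],"spin": 0}
    - {"slide": [0,0,0.8],"spin": 0}

```text
time_s: 12.15
tcp_pos: [0.5942, -0.017, 0.0389]
ee_rot: [[-0.132, -0.991, 0.022], [-0.991, 0.132, 0.004], [-0.007, -0.022, -1.0]]
wrist_force: [-0.1, -0.6, 0.1]
gripper_width: 0.683
```

```bash
python3 lookv.py 13 380 120 360 230;python3 -c "
from m import *
go([.5905,-.0193,.021],-98)
"
```

```text
t 12.25 tcp [ 0.593 -0.017  0.037] yaw -97.56 tilt [0.018 0.003] F [ 0.81  -0.735 -0.235] w 59.4
spin units 0.054 slide now [0.1   0.096 0.653] slide after spin [0.101 0.095 0.653]
```

View pics/s13.png

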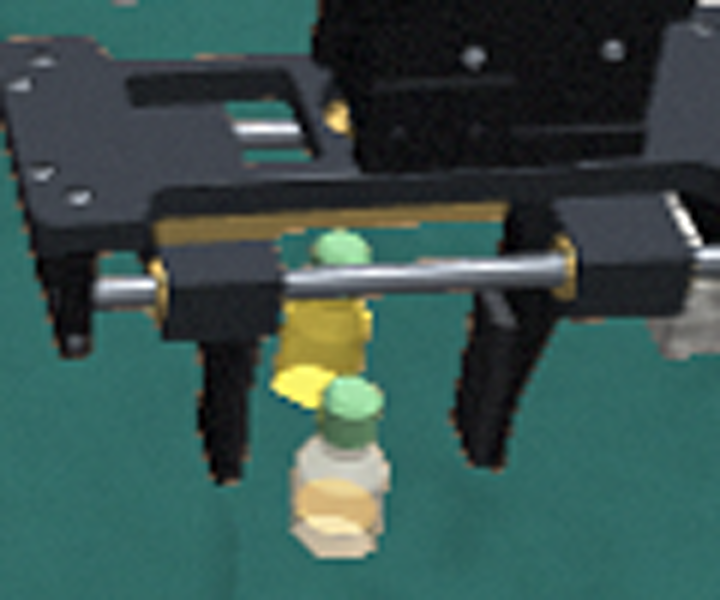

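Request:
servo_tool:
  deltas:
    - {"slide": [0.1,0.08,0.5],"spin": 0.05}
    - {"slide": [0.02,0.05,0.1],"spin": 0}
    - {"slide": [0,0,0],"spin": 0}
  gripper: 110

```text
time_s: 12.55
tcp_pos: [0.5914, -0.0187, 0.025]
ee_rot: [[-0.137, -0.99, 0.023], [-0.991, 0.137, 0.004], [-0.007, -0.023, -1.0]]
wrist_force: [1.0, -0.0, 0.4]
gripper_width: 0.578
```

```bash
python3 lookv.py 14 380 120 360 230;python3 -c "
from m import *
go([.5905,-.0193,.021],-98)
"
```

```text
t 12.65 tcp [ 0.592 -0.019  0.025] yaw -97.89 tilt [0.024 0.004] F [-0.841  0.229  0.28 ] w 50.19
spin units 0.014 slide now [0.029 0.041 0.163] slide after spin [0.029 0.041 0.163]
```

View pics/s14.png

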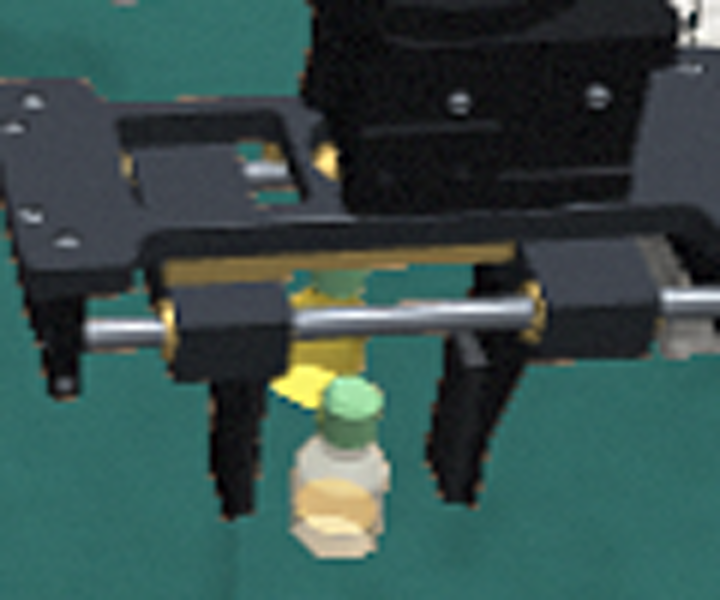

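Request:
servo_tool:
  deltas:
    - {"slide": [0.03,0.04,0.12],"spin": 0}
    - {"slide": [0,0,0],"spin": 0}
    - {"slide": [0,0,0],"spin": 0}
    - {"slide": [0,0,0],"spin": 0}
    - {"slide": [0,0,0],"spin": 0}
    - {"slide": [0,0,0],"spin": 0}
  gripper: 255

```text
time_s: 13.25
tcp_pos: [0.5914, -0.0193, 0.0233]
ee_rot: [[-0.137, -0.99, 0.026], [-0.991, 0.137, 0.004], [-0.008, -0.025, -1.0]]
wrist_force: [0.5, -0.9, -0.2]
gripper_width: 0.253
```

```bash
python3 lookv.py 15 380 120 360 230;python3 -c "
from m import *
go([.5905,-.0193,.021],-98)
"
```

```text
t 13.35 tcp [ 0.591 -0.019  0.023] yaw -97.88 tilt [0.026 0.004] F [ 0.1   -0.476  0.301] w 22.38
spin units 0.015 slide now [0.006 0.036 0.092] slide after spin [0.006 0.036 0.092]
```

View pics/s15.png

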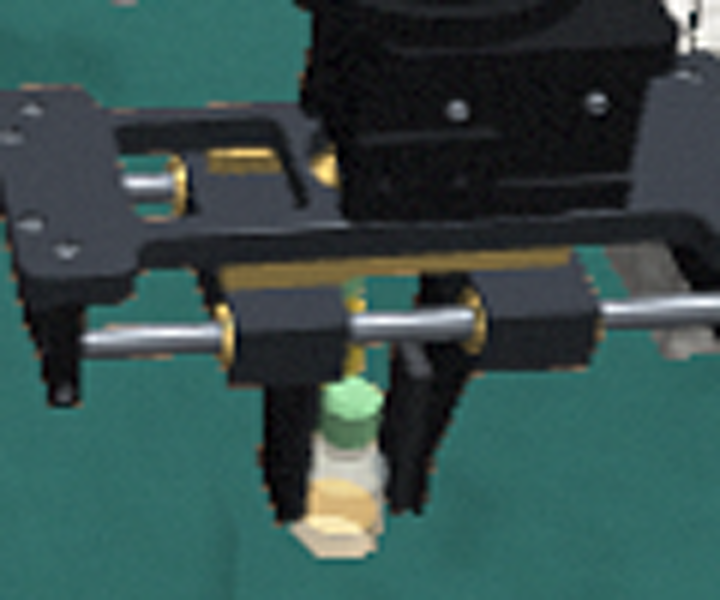

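Request:
servo_tool:
  deltas:
    - {"slide": [0,0,-0.8],"spin": 0}
    - {"slide": [0,0,-1],"spin": 0}
    - {"slide": [0,0,-1],"spin": 0}
    - {"slide": [-0.5,0.2,-0.4],"spin": 0}
    - {"slide": [-1,0.5,0],"spin": 0}
    - {"slide": [-1,0.5,0],"spin": 0}
    - {"slide": [-1,0.5,0],"spin": 0}
    - {"slide": [-1,0.5,0],"spin": 0}
    - {"slide": [-1,0.5,0],"spin": 0}
    - {"slide": [-1,0.5,0],"spin": 0}

```text
time_s: 14.35
tcp_pos: [0.5271, 0.1587, 0.1017]
ee_rot: [[-0.144, -0.989, 0.019], [-0.989, 0.145, 0.004], [-0.007, -0.018, -1.0]]
wrist_force: [-0.1, -0.0, -0.6]
gripper_width: 0.26
```

```bash
python3 -c "
from m import *
go([*tray(.025,.025),.07],-98)
"
```

```text
t 14.35 tcp [0.527 0.159 0.102] yaw -98.3 tilt [0.019 0.004] F [-0.061 -0.006 -0.583] w 22.63
spin units -0.038 slide now [-6.618  2.412  1.272] slide after spin [-6.631  2.376  1.272]
```

Request:
servo_tool:
  deltas:
    - {"slide": [-1,0.4,0],"spin": -0.04}
    - {"slide": [-1,0.4,0],"spin": 0}
    - {"slide": [-1,0.4,0],"spin": 0}
    - {"slide": [-1,0.4,0],"spin": 0}
    - {"slide": [-1,0.4,0.2],"spin": 0}
    - {"slide": [-0.8,0.2,0.2],"spin": 0}
    - {"slide": [-0.3,0,0.3],"spin": 0}

```text
time_s: 15.05
tcp_pos: [0.4849, 0.3294, 0.0806]
ee_rot: [[-0.133, -0.991, 0.015], [-0.991, 0.133, 0.004], [-0.006, -0.014, -1.0]]
wrist_force: [-0.6, 0.7, -0.4]
gripper_width: 0.255
```

```bash
python3 look.py 16;python3 -c "
from m import *
go([*tray(.025,.025),.0305],-98)
print(f(sense()['tcp_pos']))
"
```

```text
t 15.15 tcp [0.484 0.327 0.079] yaw -97.7 tilt [0.012 0.001] F [ 0.018 -0.306 -1.04 ] w 22.34
spin units 0.038 slide now [-0.19  -0.252  1.95 ] slide after spin [-0.192 -0.251  1.95 ]
[18.166 20.093]
```

View pics/s16.png

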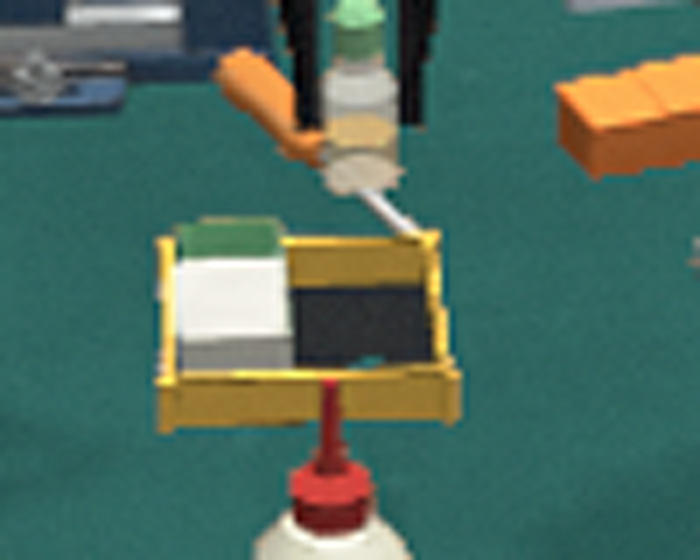

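View pics/t16.png

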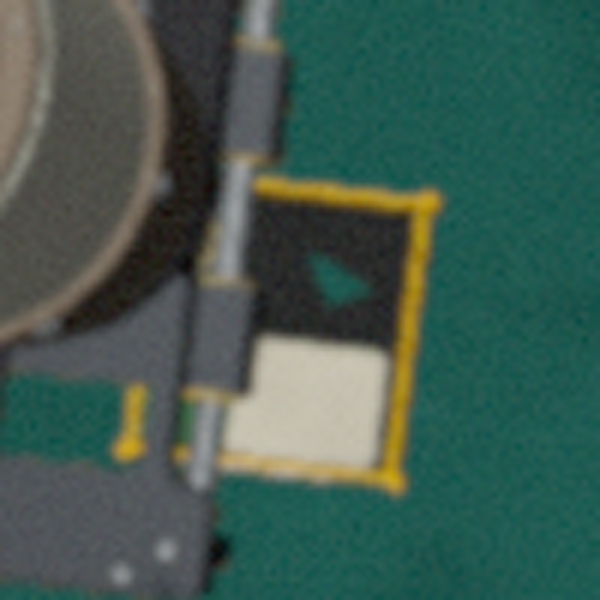

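Request:
servo_tool:
  deltas:
    - {"slide": [-0.14,-0.26,0.4],"spin": 0.03}
    - {"slide": [0,0,0.5],"spin": 0}

```text
time_s: 15.35
tcp_pos: [0.4928, 0.3296, 0.0568]
ee_rot: [[-0.139, -0.99, 0.013], [-0.99, 0.139, 0.002], [-0.004, -0.013, -1.0]]
wrist_force: [0.2, 0.5, 0.2]
gripper_width: 0.256
```

```bash
python3 look.py 17;python3 -c "
from m import *
go([*tray(.025,.023),.0305],-98)
print(f(sense()['tcp_pos']))
"
```

```text
t 15.45 tcp [0.491 0.328 0.055] yaw -98.05 tilt [ 0.009 -0.002] F [-0.298 -0.665 -0.612] w 22.43
spin units -0.007 slide now [-0.068 -0.013  0.971] slide after spin [-0.068 -0.013  0.971]
[24.463 21.307]
```

View pics/s17.png

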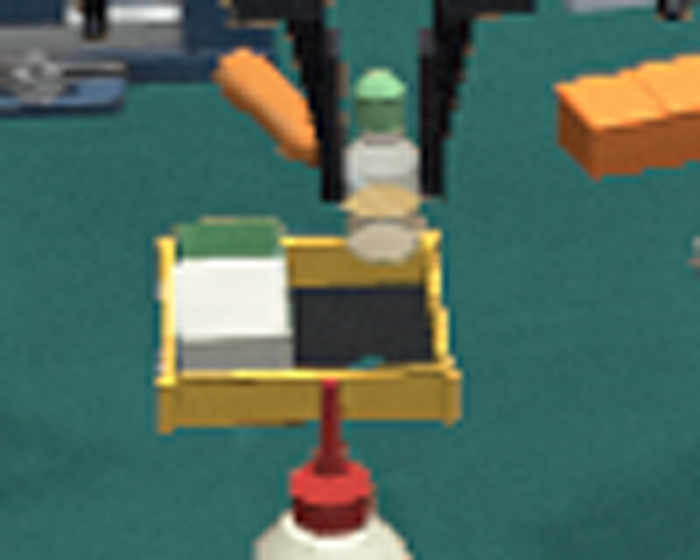

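View pics/t17.png

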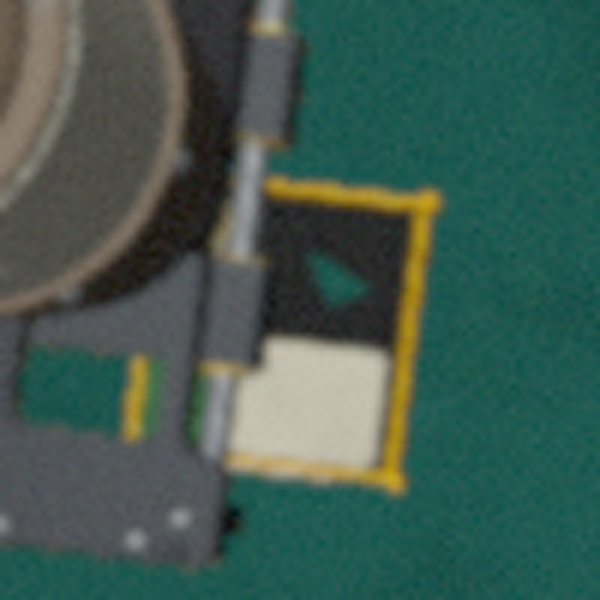

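```bash
python3 -c "
from m import *
rel([],[((384,243),.033),((381,83),.0915),((346,215),.04),((424,215),.04)],0)"
```

```text
tcp [25.18807532 22.50376783]
side [25.56388219 23.18529693]
side [24.64387961 18.2493713 ]
side [13.96928145 29.18037741]
side [38.37318588 27.83288241]
```

Request:
servo_tool:
  deltas:
    - {"slide": [0,0.02,0.5],"spin": 0}

```text
time_s: 15.65
tcp_pos: [0.4929, 0.3297, 0.0458]
ee_rot: [[-0.139, -0.99, 0.015], [-0.99, 0.139, 0.004], [-0.006, -0.014, -1.0]]
wrist_force: [0.9, -0.2, 0.0]
gripper_width: 0.253
```

Request:
servo_tool:
  deltas:
    - {"slide": [0,0,0.3],"spin": 0}

```text
time_s: 15.75
tcp_pos: [0.4926, 0.3291, 0.0372]
ee_rot: [[-0.14, -0.99, 0.014], [-0.99, 0.14, 0.003], [-0.005, -0.014, -1.0]]
wrist_force: [1.0, 0.1, 0.2]
gripper_width: 0.257
```

```bash
python3 look.py 18;python3 -c "
from m import *
go([*tray(.025,.023),.0305],-98)
print(f(sense()['tcp_pos']))
"
```

```text
t 15.85 tcp [0.492 0.329 0.037] yaw -98.02 tilt [0.013 0.002] F [-0.166 -0.062 -0.56 ] w 22.14
spin units -0.003 slide now [-0.008  0.038  0.255] slide after spin [-0.008  0.038  0.255]
[25.862 22.768]
```

View pics/s18.png

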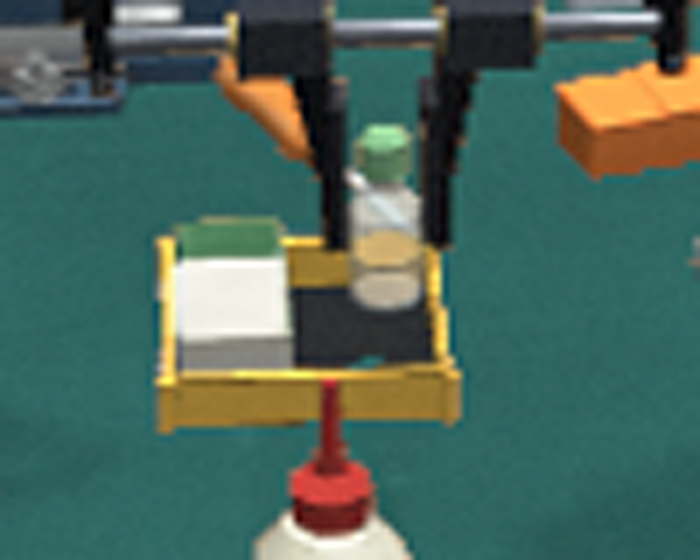

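Request:
servo_tool:
  deltas:
    - {"slide": [0,0.02,0.2],"spin": 0}

```text
time_s: 15.95
tcp_pos: [0.4926, 0.3295, 0.0323]
ee_rot: [[-0.139, -0.99, 0.015], [-0.99, 0.139, 0.003], [-0.005, -0.014, -1.0]]
wrist_force: [0.7, 0.5, 0.3]
gripper_width: 0.253
```

Request:
servo_tool:
  deltas:
    - {"slide": [0,0,0.08],"spin": 0}

```text
time_s: 16.05
tcp_pos: [0.4926, 0.3295, 0.0311]
ee_rot: [[-0.138, -0.99, 0.015], [-0.99, 0.138, 0.002], [-0.004, -0.014, -1.0]]
wrist_force: [-4.8, -1.4, 13.5]
gripper_width: 0.253
```

Request:
servo_tool:
  deltas:
    - {"slide": [0,0,-0.02],"spin": 0}
    - {"slide": [0,0,-0.01],"spin": 0}
    - {"slide": [0,0,-0.01],"spin": 0}
  gripper: 166

```text
time_s: 16.35
tcp_pos: [0.4927, 0.3301, 0.0327]
ee_rot: [[-0.138, -0.99, 0.016], [-0.99, 0.138, 0.003], [-0.006, -0.015, -1.0]]
wrist_force: [-0.5, 0.2, -0.6]
gripper_width: 0.342
```

```bash
python3 look.py 19;python3 -c "
from m import *
go([*tray(.025,.023),.0305],-98)
print(f(sense()['tcp_pos']))
"
```

```text
t 16.45 tcp [0.493 0.33  0.033] yaw -97.93 tilt [0.016 0.003] F [-0.531 -0.095 -0.049] w 30.27
spin units 0.009 slide now [0.034 0.04  0.086] slide after spin [0.034 0.04  0.086]
[25.962 23.846]
```

View pics/s19.png

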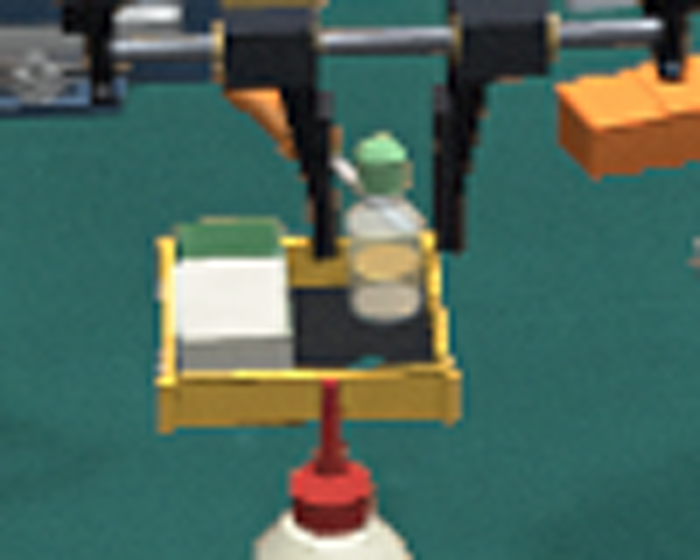

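Request:
servo_tool:
  deltas:
    - {"slide": [0,0,-0.5],"spin": 0}
    - {"slide": [0,0,-1],"spin": 0}
    - {"slide": [0,0,-1],"spin": 0}
    - {"slide": [0,0,-1],"spin": 0}

```text
time_s: 16.85
tcp_pos: [0.4896, 0.3277, 0.1206]
ee_rot: [[-0.139, -0.99, 0.009], [-0.99, 0.138, -0.004], [0.002, -0.01, -1.0]]
wrist_force: [0.2, -0.3, -0.7]
gripper_width: 0.351
```

Request:
servo_tool:
  deltas:
    - {"slide": [0.8,0.1,-0.7],"spin": 0}
    - {"slide": [1,0.1,-0.3],"spin": 0}
    - {"slide": [1,0.1,0],"spin": 0}
    - {"slide": [1,0.1,0],"spin": 0}
    - {"slide": [1,0.1,0],"spin": 0}
    - {"slide": [1,0.1,0],"spin": 0}
    - {"slide": [1,0.1,0],"spin": 0}
    - {"slide": [0.7,0.1,0],"spin": 0}
  gripper: 60

```text
time_s: 17.65
tcp_pos: [0.4462, 0.1432, 0.1581]
ee_rot: [[-0.133, -0.991, 0.027], [-0.991, 0.133, 0.01], [-0.014, -0.025, -1.0]]
wrist_force: [-0.8, -0.0, 0.2]
gripper_width: 0.758
```

```bash
python3 lookv.py 20 300 200 250 200;python3 look.py 21; python3 -c "
from m import *
go([.4415,.1365,.1],-98)
"
```

```text
t 17.85 tcp [0.447 0.145 0.158] yaw -97.63 tilt [0.028 0.011] F [0.589 0.313 0.309] w 66.8
spin units 0.046 slide now [0.389 0.241 2.307] slide after spin [0.39  0.238 2.307]
```

View pics/s20.png

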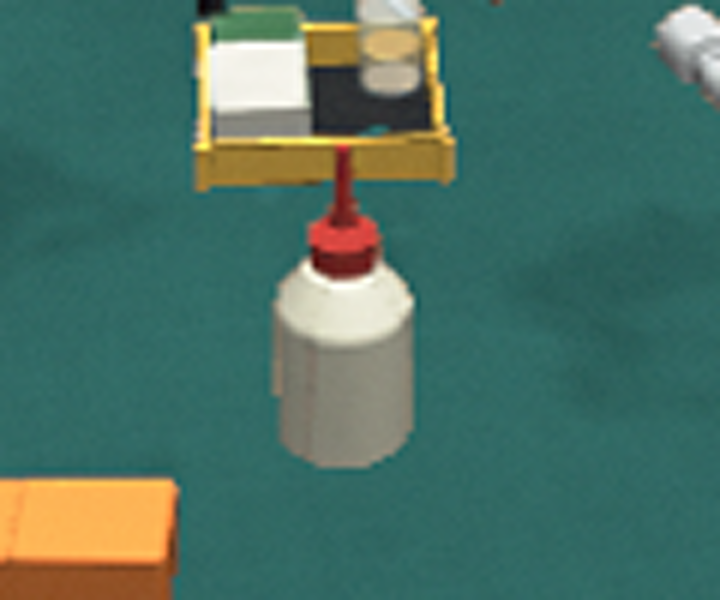

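View pics/t20.png

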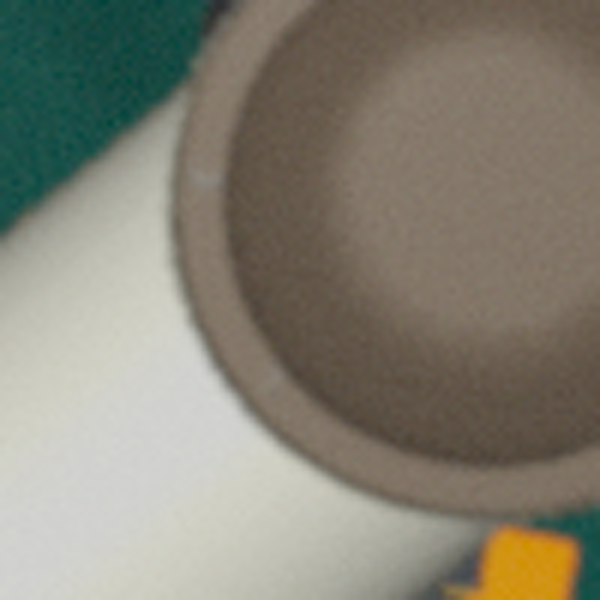

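View pics/t21.png

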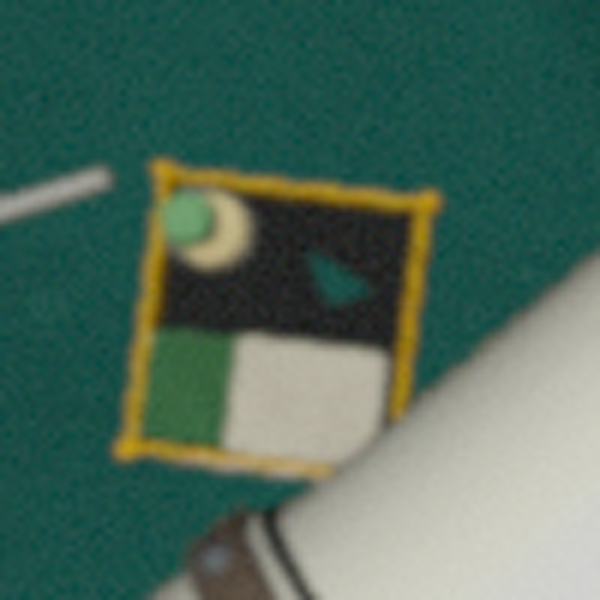

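```bash
python3 -c "
from m import *
rel([((160,331),.036),((388,347),.036),((190,216),.067),((165,189),.025),((412,212),.025),((162,440),.025)],[],0)
s=cam('side')
for q,z in [((343,150),.11),((343,225),.085),((345,445),.004)]: print(ray(s,crop(q,6,(250,200)),z))
for q,z in [((272,310),.058),((414,310),.058)]: print(ray(s,crop(q,6,(250,200)),z))
go([.4415,.1365,.1],-98)
"
```

```text
tcp [   6.63088282 -165.40493402]
top [-6.39275564 32.50637728]
top [ -2.67145726 -35.04860162]
top [26.02510522 22.41559699]
top [36.51133989 39.0243269 ]
top [ 38.82440516 -35.55710049]
top [-38.15393215  29.5995601 ]
[0.44279292 0.13467937 0.11      ]
[0.44217657 0.13321502 0.085     ]
[0.44130375 0.13128573 0.004     ]
[0.42034133 0.13233836 0.058     ]
[0.46149221 0.12420372 0.058     ]
t 18.0 tcp [0.447 0.145 0.157] yaw -97.57 tilt [0.027 0.01 ] F [ 0.374  0.231 -0.107] w 66.32
spin units 0.054 slide now [0.412 0.234 2.284] slide after spin [0.413 0.231 2.284]
```

Request:
servo_tool:
  deltas:
    - {"slide": [-1,-0.1,0],"spin": 0.05}
    - {"slide": [-1,-0.1,0],"spin": 0}
    - {"slide": [-1,-0.1,0],"spin": 0}
    - {"slide": [-1,-0.1,0.3],"spin": 0}
    - {"slide": [-1,0,0.7],"spin": 0}
    - {"slide": [-0.6,0,0.8],"spin": 0}
    - {"slide": [0,0,0.8],"spin": 0}
    - {"slide": [0,0,0.6],"spin": 0}
  gripper: 255

```text
time_s: 18.8
tcp_pos: [0.4823, 0.2978, 0.0777]
ee_rot: [[-0.131, -0.991, 0.032], [-0.991, 0.132, 0.014], [-0.018, -0.03, -0.999]]
wrist_force: [-0.1, -0.6, 0.5]
gripper_width: 0.12
```

```bash
python3 look.py 22;python3 -c "
from m import *
go([*tray(.017,-.020),.02],-98)
print(f(sense()['tcp_pos']))
"
```

```text
t 18.9 tcp [0.481 0.297 0.077] yaw -97.58 tilt [0.029 0.011] F [-0.437 -0.2   -0.257] w 3.72
spin units 0.052 slide now [0.398 0.16  2.257] slide after spin [0.399 0.157 2.257]
[ 19.396 -10.877]
```

View pics/s22.png

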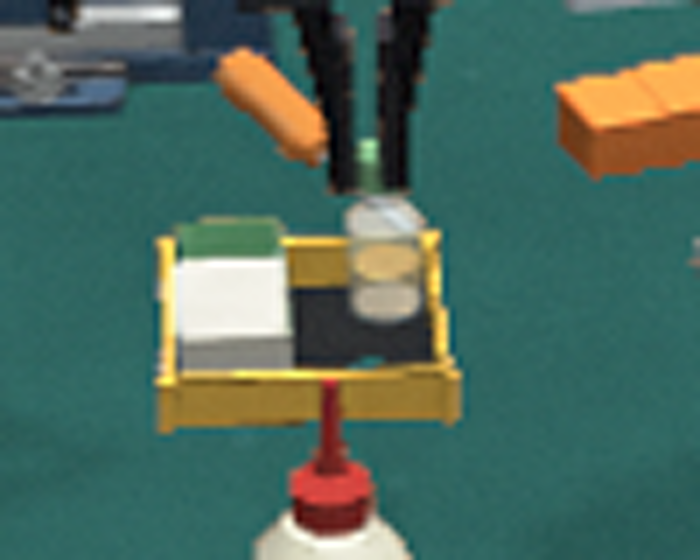

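Request:
servo_tool:
  deltas:
    - {"slide": [0.45,0.1,0],"spin": 0.05}
    - {"slide": [0,0,0.8],"spin": 0}
    - {"slide": [0,0,0.7],"spin": 0}

```text
time_s: 19.2
tcp_pos: [0.4803, 0.2876, 0.0423]
ee_rot: [[-0.138, -0.99, 0.035], [-0.99, 0.138, 0.017], [-0.021, -0.033, -0.999]]
wrist_force: [0.1, -1.0, -0.9]
gripper_width: 0.004
```

```bash
python3 look.py 23;python3 -c "
from m import *
go([*tray(.017,-.020),.02],-98)
print(f(sense()['tcp_pos']))
"
```

```text
t 19.3 tcp [0.479 0.286 0.041] yaw -97.95 tilt [0.032 0.013] F [0.32  0.435 0.021] w 0.58
spin units 0.006 slide now [-0.034  0.089  0.829] slide after spin [-0.034  0.089  0.829]
[ 18.615 -21.213]
```

View pics/s23.png

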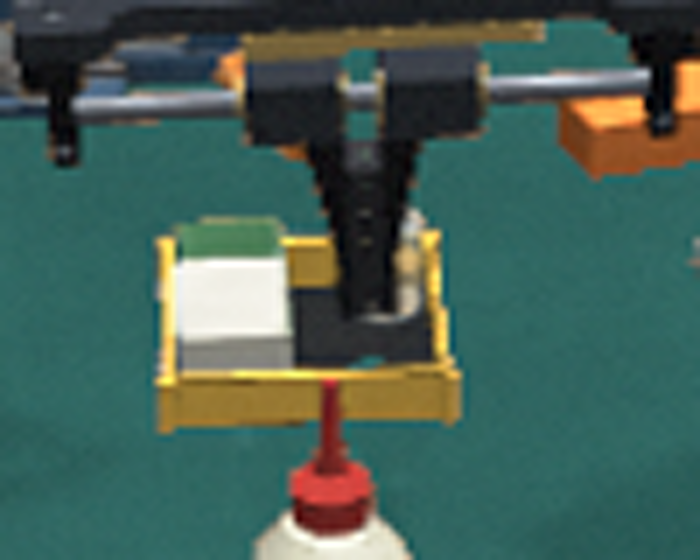

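Request:
servo_tool:
  deltas:
    - {"slide": [0,0,0.75],"spin": 0}
    - {"slide": [0.05,0.5,0],"spin": 0}

```text
time_s: 19.5
tcp_pos: [0.469, 0.2877, 0.0241]
ee_rot: [[-0.139, -0.99, 0.035], [-0.99, 0.14, 0.016], [-0.021, -0.033, -0.999]]
wrist_force: [-0.1, 0.3, -0.3]
gripper_width: 0.005
```

```bash
python3 look.py 24;python3 -c "
from m import *
go([*tray(.017,-.020),.02],-98)
print(f(sense()['tcp_pos']))
"
```

```text
t 19.6 tcp [0.468 0.288 0.026] yaw -97.86 tilt [0.037 0.018] F [-0.183  0.418  0.469] w 0.65
spin units 0.017 slide now [-0.024 -0.373  0.25 ] slide after spin [-0.025 -0.373  0.25 ]
[  7.459 -20.761]
```

View pics/s24.png

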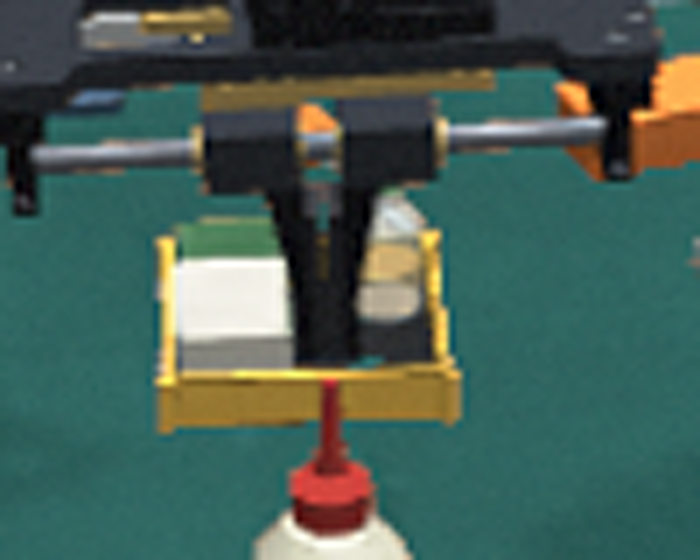

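Request:
servo_tool:
  deltas:
    - {"slide": [0.1,0.1,0],"spin": 0}

```text
time_s: 19.7
tcp_pos: [0.4659, 0.2872, 0.0274]
ee_rot: [[-0.136, -0.99, 0.039], [-0.99, 0.137, 0.02], [-0.025, -0.036, -0.999]]
wrist_force: [1.1, -0.8, -0.3]
gripper_width: 0.0
```

Request:
servo_tool:
  deltas:
    - {"slide": [0,0.12,0],"spin": 0}

```text
time_s: 19.8
tcp_pos: [0.4633, 0.2877, 0.0286]
ee_rot: [[-0.135, -0.99, 0.041], [-0.99, 0.136, 0.021], [-0.027, -0.038, -0.999]]
wrist_force: [5.7, -4.7, 0.9]
gripper_width: 0.005
```

```bash
python3 -c "
from m import *
go([*tray(.017,-.020),.02],-98)
print(f(sense()['tcp_pos']))
"
```

```text
t 19.8 tcp [0.463 0.288 0.029] yaw -97.79 tilt [0.041 0.021] F [ 5.679 -4.714  0.875] w 0.47
spin units 0.027 slide now [-0.073 -0.559  0.366] slide after spin [-0.075 -0.559  0.366]
[  2.699 -22.116]
```

Request:
servo_tool:
  deltas:
    - {"slide": [0,0.12,0.1],"spin": 0}

```text
time_s: 19.9
tcp_pos: [0.4632, 0.2883, 0.0284]
ee_rot: [[-0.132, -0.99, 0.047], [-0.991, 0.134, 0.022], [-0.028, -0.043, -0.999]]
wrist_force: [16.6, -12.2, 6.2]
gripper_width: 0.005
```

```bash
python3 look.py 25; python3 -c "
from m import *
go([*tray(.017,-.020),.02],-98)
print(f(sense()['tcp_pos']))
"
```

```text
t 20.0 tcp [0.463 0.288 0.028] yaw -97.65 tilt [0.047 0.023] F [10.023 -7.356  4.316] w 0.47
spin units 0.043 slide now [-0.05  -0.557  0.359] slide after spin [-0.054 -0.557  0.359]
[  2.701 -21.585]
```

View pics/s25.png

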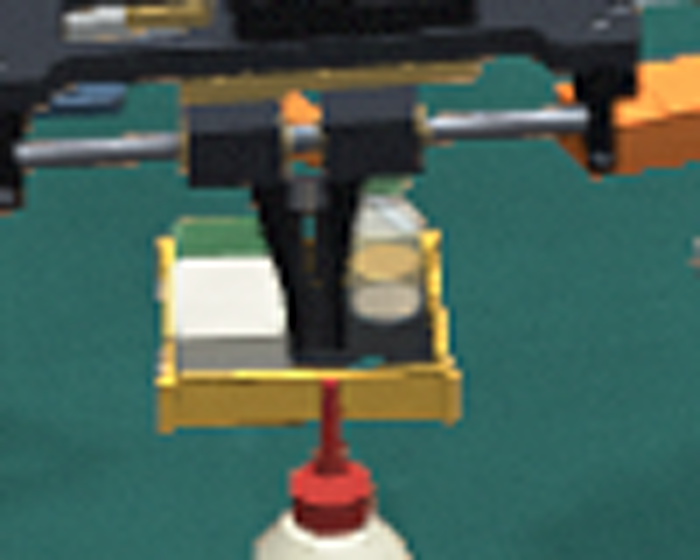

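Request:
servo_tool:
  deltas:
    - {"slide": [0,-0.5,0.3],"spin": 0.04}
    - {"slide": [0,-0.5,0.2],"spin": 0}
    - {"slide": [0,-0.15,0],"spin": 0}

```text
time_s: 20.3
tcp_pos: [0.4916, 0.2849, 0.018]
ee_rot: [[-0.14, -0.989, 0.043], [-0.99, 0.142, 0.024], [-0.03, -0.039, -0.999]]
wrist_force: [-25.0, 12.3, 13.7]
gripper_width: 0.007
```

```bash
python3 look.py 26; python3 -c "
from m import *
go([*tray(.017,-.020),.018],-98)
print(f(sense()['tcp_pos']))
"
```

```text
t 20.4 tcp [0.491 0.285 0.018] yaw -98.02 tilt [0.044 0.024] F [-11.064   4.815   5.11 ] w 0.64
spin units -0.003 slide now [-0.033  0.555 -0.019] slide after spin [-0.033  0.555 -0.019]
[ 30.874 -20.824]
```

View pics/s26.png

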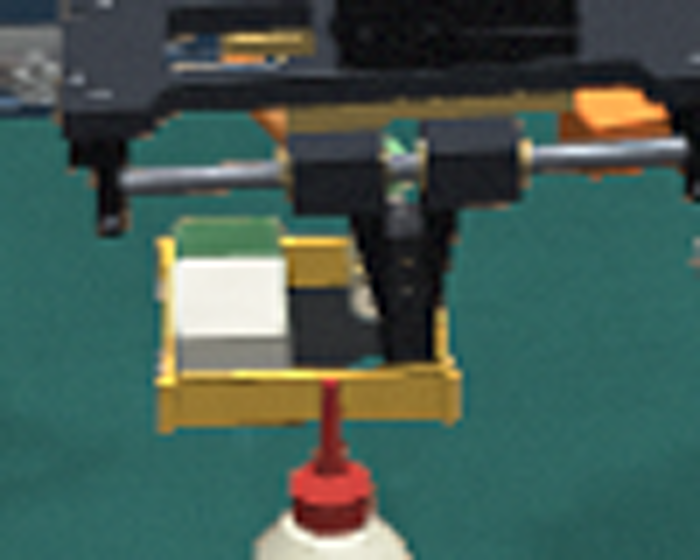

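Request:
servo_tool:
  deltas:
    - {"slide": [0,-0.07,0],"spin": 0}
    - {"slide": [0,-0.07,0],"spin": 0}
    - {"slide": [0,-0.07,0],"spin": 0}

```text
time_s: 20.7
tcp_pos: [0.4911, 0.2843, 0.0166]
ee_rot: [[-0.141, -0.99, 0.032], [-0.99, 0.141, 0.02], [-0.024, -0.029, -0.999]]
wrist_force: [-8.0, 2.8, 4.9]
gripper_width: 0.005
```

Tilt is dropping as intended, from 0.044 to 0.032. I'll continue a little.

Request:
servo_tool:
  deltas:
    - {"slide": [0,-0.08,0],"spin": 0}
    - {"slide": [0,-0.08,0],"spin": 0}
    - {"slide": [0,-0.08,0],"spin": 0}
    - {"slide": [0,-0.08,0],"spin": 0}
    - {"slide": [0,-0.08,0],"spin": 0}
    - {"slide": [0,-0.08,0],"spin": 0}

```text
time_s: 21.3
tcp_pos: [0.4907, 0.2818, 0.0129]
ee_rot: [[-0.144, -0.99, 0.004], [-0.99, 0.144, 0.009], [-0.01, -0.003, -1.0]]
wrist_force: [-7.5, 2.3, 6.5]
gripper_width: 0.004
```

Request:
servo_tool:
  deltas:
    - {"slide": [0,0.3,-0.2],"spin": 0}
    - {"slide": [0,0,-1],"spin": 0}
    - {"slide": [0,0,-1],"spin": 0}
    - {"slide": [0.3,0,-1],"spin": 0}
    - {"slide": [0.7,0.1,-1],"spin": 0}
    - {"slide": [1,0.2,-1],"spin": 0}
    - {"slide": [1,0.2,-0.3],"spin": 0}
    - {"slide": [1,0.2,0],"spin": 0}
    - {"slide": [1,0.2,0],"spin": 0}
    - {"slide": [1,0.1,0],"spin": 0}
  gripper: 60

```text
time_s: 22.3
tcp_pos: [0.4374, 0.1363, 0.1539]
ee_rot: [[-0.141, -0.99, 0.007], [-0.99, 0.141, 0.011], [-0.011, -0.006, -1.0]]
wrist_force: [0.2, 0.7, 0.9]
gripper_width: 0.746
```

```bash
python3 look.py 27; python3 -c "
from m import *
go([.4418,.1355,.1],-98)
"
```

```text
t 22.4 tcp [0.436 0.135 0.154] yaw -98.26 tilt [0.006 0.01 ] F [ 0.682 -0.096 -0.345] w 66.11
spin units -0.032 slide now [-0.036 -0.2    2.145] slide after spin [-0.035 -0.201  2.145]
```

View pics/t27.png

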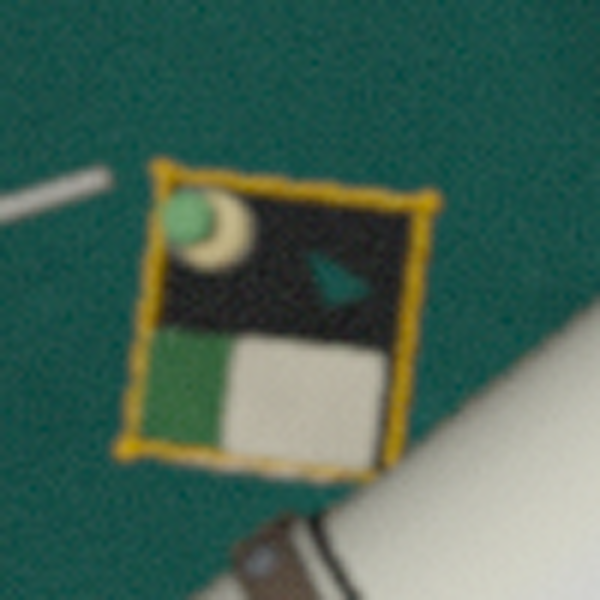

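View pics/s27.png

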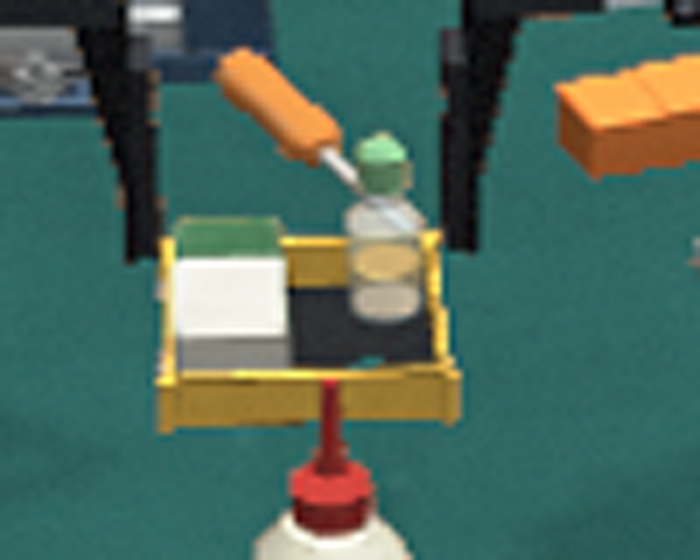

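Request:
servo_tool:
  deltas:
    - {"slide": [0,-0.2,0.3],"spin": -0.03}
    - {"slide": [0,0,0.9],"spin": 0}
    - {"slide": [0,0,0.8],"spin": 0}

```text
time_s: 22.7
tcp_pos: [0.4461, 0.1372, 0.1048]
ee_rot: [[-0.138, -0.99, 0.015], [-0.99, 0.139, 0.016], [-0.018, -0.013, -1.0]]
wrist_force: [-0.7, -0.8, 1.0]
gripper_width: 0.763
```

```bash
python3 lookv.py 28 300 200 250 200; python3 -c "
from m import *
go([.4418,.1355,.047],-98)
"
```

```text
t 22.8 tcp [0.444 0.136 0.103] yaw -97.97 tilt [0.009 0.012] F [-0.208 -0.317 -0.33 ] w 66.62
spin units 0.004 slide now [0.069 0.114 2.241] slide after spin [0.069 0.114 2.241]
```

View pics/s28.png

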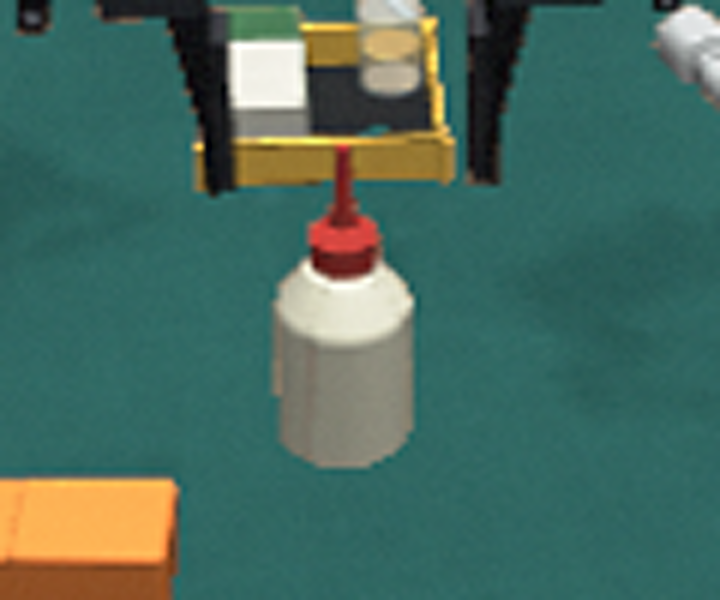

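Request:
servo_tool:
  deltas:
    - {"slide": [0.06,0.11,0.9],"spin": 0}
    - {"slide": [0,0,0.8],"spin": 0}

```text
time_s: 23.0
tcp_pos: [0.4453, 0.1383, 0.062]
ee_rot: [[-0.136, -0.991, 0.016], [-0.991, 0.136, 0.015], [-0.017, -0.013, -1.0]]
wrist_force: [-0.6, 0.1, 0.7]
gripper_width: 0.766
```

```bash
python3 lookv.py 29 300 200 250 200; python3 -c "
from m import *
go([.4418,.1355,.049],-98)
"
```

```text
t 23.1 tcp [0.444 0.138 0.061] yaw -97.83 tilt [0.012 0.012] F [ 0.466 -0.9   -0.208] w 66.32
spin units 0.021 slide now [0.102 0.096 0.469] slide after spin [0.103 0.096 0.469]
```

View pics/s29.png

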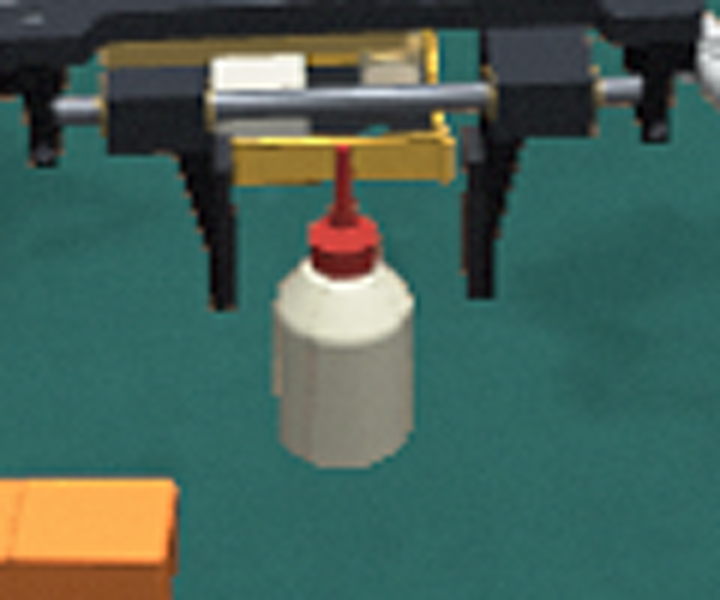

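Request:
servo_tool:
  deltas:
    - {"slide": [0.1,0.1,0.38],"spin": 0.02}

```text
time_s: 23.2
tcp_pos: [0.4437, 0.137, 0.0525]
ee_rot: [[-0.138, -0.99, 0.015], [-0.99, 0.138, 0.014], [-0.016, -0.013, -1.0]]
wrist_force: [0.2, 1.1, 0.5]
gripper_width: 0.765
```

Request:
servo_tool:
  deltas:
    - {"slide": [0,0,0.02],"spin": 0}
    - {"slide": [0,0,0],"spin": 0}
    - {"slide": [0,0,0],"spin": 0}
    - {"slide": [0,0,0],"spin": 0}
  gripper: 255

```text
time_s: 23.6
tcp_pos: [0.4443, 0.1375, 0.0534]
ee_rot: [[-0.137, -0.99, 0.017], [-0.99, 0.138, 0.015], [-0.018, -0.015, -1.0]]
wrist_force: [-0.3, 0.1, 0.4]
gripper_width: 0.489
```

```bash
python3 lookv.py 30 300 200 250 200; python3 -c "
from m import *
go([.4418,.1355,.049],-98)
"
```

```text
t 23.7 tcp [0.444 0.137 0.053] yaw -97.9 tilt [0.017 0.015] F [-1.327  0.609  1.944] w 37.43
spin units 0.013 slide now [0.091 0.079 0.167] slide after spin [0.091 0.079 0.167]
```

View pics/s30.png

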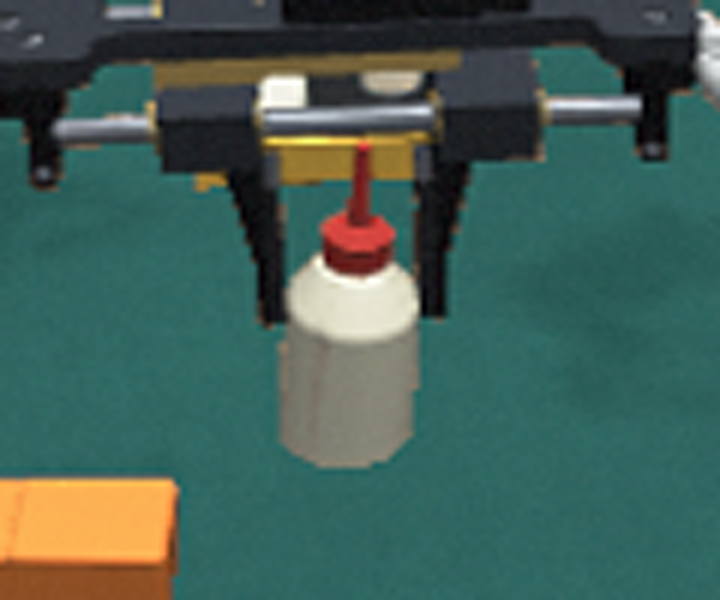

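Request:
servo_tool:
  deltas:
    - {"slide": [0,0,0],"spin": 0}
    - {"slide": [0,0,0],"spin": 0}
    - {"slide": [0,0,0],"spin": 0}
  gripper: 95

```text
time_s: 24.0
tcp_pos: [0.4443, 0.1375, 0.0537]
ee_rot: [[-0.137, -0.99, 0.018], [-0.99, 0.138, 0.016], [-0.018, -0.015, -1.0]]
wrist_force: [-0.6, -0.1, 0.5]
gripper_width: 0.594
```

```bash
python3 lookv.py 31 300 200 250 200; python3 -c "
from m import *
go([.4418,.1355,.045],-98)
"
```

```text
t 24.1 tcp [0.444 0.138 0.054] yaw -97.9 tilt [0.018 0.016] F [-0.37  -0.653 -0.318] w 53.43
spin units 0.013 slide now [0.1   0.091 0.342] slide after spin [0.1   0.091 0.342]
```

View pics/s31.png

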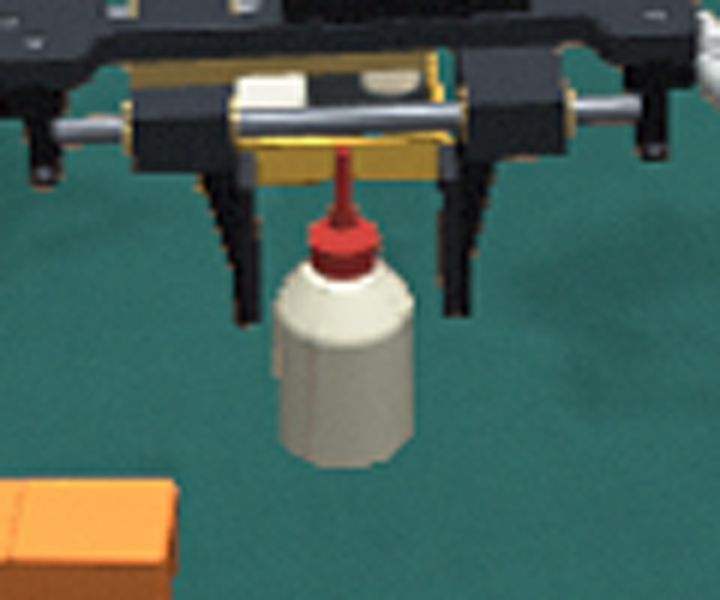

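Request:
servo_tool:
  deltas:
    - {"slide": [0.1,0.1,0.3],"spin": 0}
    - {"slide": [0.02,0.02,0.07],"spin": 0}

```text
time_s: 24.3
tcp_pos: [0.441, 0.1351, 0.0438]
ee_rot: [[-0.138, -0.99, 0.018], [-0.99, 0.138, 0.016], [-0.019, -0.016, -1.0]]
wrist_force: [-0.3, -1.0, -0.6]
gripper_width: 0.63
```

```bash
python3 lookv.py 32 300 200 250 200; python3 -c "
from m import *
go([.4418,.1355,.045],-98)
s=cam('side')
print([ (proj(s,[.4418,.1355,z])-np.array([250,200]))*6 for z in (0.004,.045,.06,.11)])
"
```

```text
t 24.4 tcp [0.442 0.135 0.044] yaw -97.87 tilt [0.019 0.016] F [ 0.265 -0.24   0.596] w 54.14
spin units 0.016 slide now [-0.005 -0.009 -0.031] slide after spin [-0.005 -0.009 -0.031]
[array([341.697, 433.793]), array([339.814, 327.899]), array([339.096, 287.551]), array([336.584, 146.333])]
```

View pics/s32.png

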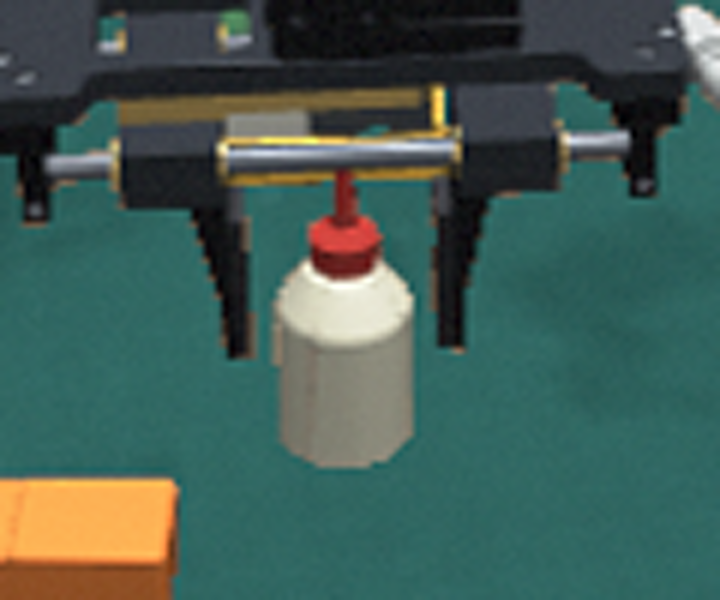

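Request:
servo_tool:
  deltas:
    - {"slide": [0,0,0],"spin": 0}
    - {"slide": [0,0,0],"spin": 0}
    - {"slide": [0,0,0],"spin": 0}
    - {"slide": [0,0,0],"spin": 0}
  gripper: 255

```text
time_s: 24.85
tcp_pos: [0.4421, 0.1358, 0.0446]
ee_rot: [[-0.137, -0.99, 0.02], [-0.99, 0.137, 0.017], [-0.02, -0.017, -1.0]]
wrist_force: [1.2, 0.8, -0.7]
gripper_width: 0.451
```

```bash
python3 lookv.py 33 300 200 250 200; python3 -c "
from m import *
go([.4418,.1355,.045],-98)
"
```

```text
t 24.95 tcp [0.442 0.136 0.045] yaw -97.86 tilt [0.02  0.017] F [-0.126 -0.057 -0.491] w 39.35
spin units 0.017 slide now [ 0.013  0.01  -0.017] slide after spin [ 0.013  0.01  -0.017]
```

View pics/s33.png

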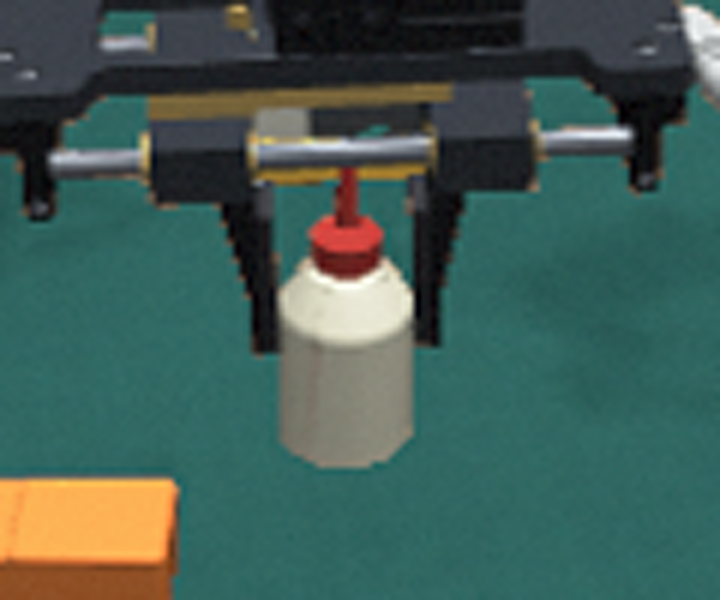

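Request:
servo_tool:
  deltas:
    - {"slide": [0,0,-0.7],"spin": 0.02}
    - {"slide": [0,0,-0.9],"spin": 0}
    - {"slide": [-0.3,0,-0.7],"spin": 0}
    - {"slide": [-0.8,-0.2,-0.2],"spin": 0}
    - {"slide": [-0.9,-0.2,0],"spin": 0}
    - {"slide": [-0.9,-0.2,0],"spin": 0}
    - {"slide": [-0.9,-0.1,0],"spin": 0}

```text
time_s: 25.65
tcp_pos: [0.4693, 0.2254, 0.1103]
ee_rot: [[-0.145, -0.989, 0.014], [-0.989, 0.145, 0.015], [-0.017, -0.012, -1.0]]
wrist_force: [-0.2, -0.2, -1.7]
gripper_width: 0.454
```

```bash
python3 look.py 34; python3 -c "
from m import *
go([*tray(.0168,-.0145),.085],-98)
"
```

```text
t 25.75 tcp [0.47  0.227 0.11 ] yaw -98.18 tilt [0.016 0.016] F [ 0.061 -1.015 -1.629] w 39.29
spin units -0.022 slide now [-2.649  0.071  1.058] slide after spin [-2.65   0.062  1.058]
```

View pics/s34.png

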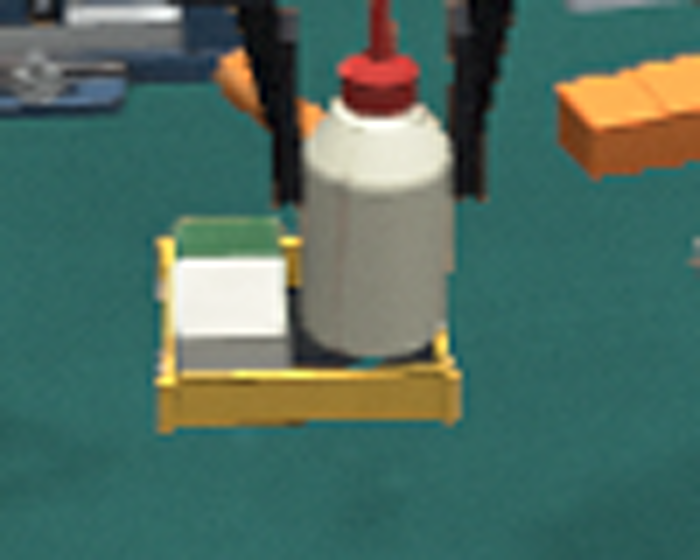

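Request:
servo_tool:
  deltas:
    - {"slide": [-0.8,0,0.1],"spin": -0.02}
    - {"slide": [-0.8,0.05,0.2],"spin": 0}
    - {"slide": [-0.6,0,0.2],"spin": 0}
    - {"slide": [-0.2,0,0.2],"spin": 0}

```text
time_s: 26.15
tcp_pos: [0.4771, 0.2895, 0.0922]
ee_rot: [[-0.141, -0.99, 0.014], [-0.99, 0.141, 0.015], [-0.017, -0.012, -1.0]]
wrist_force: [-0.6, 0.4, -1.3]
gripper_width: 0.453
```

```bash
python3 look.py 35; python3 -c "
from m import *
go([*tray(.0168,-.0145),.085],-98)
print(f(sense()['tcp_pos']))
"
```

```text
t 26.25 tcp [0.476 0.288 0.091] yaw -98.12 tilt [0.012 0.013] F [ 0.202  0.269 -2.044] w 39.54
spin units -0.014 slide now [-0.215 -0.051  0.261] slide after spin [-0.215 -0.052  0.261]
[ 15.445 -19.972]
```

View pics/s35.png

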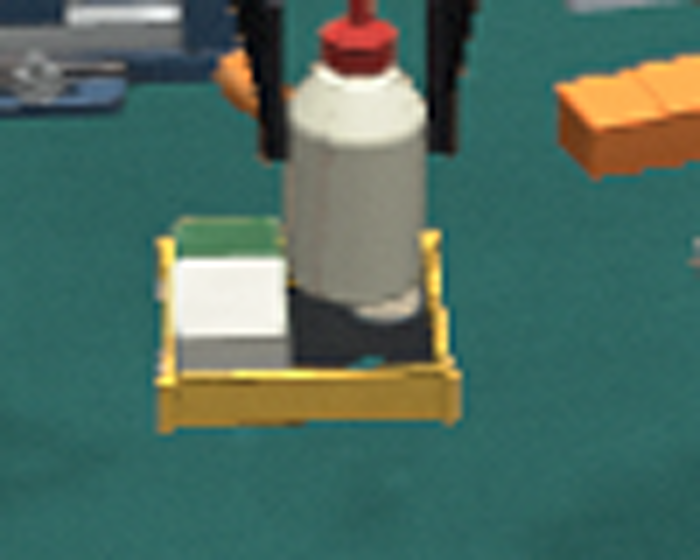

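View pics/t35.png

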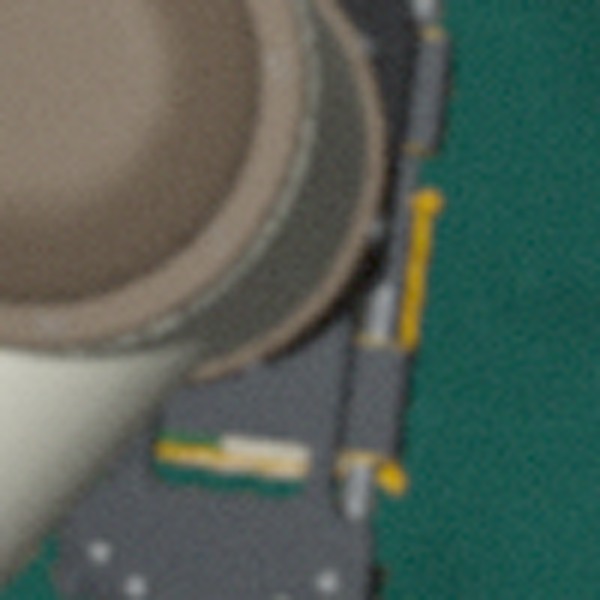

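```bash
python3 -c "
from m import *
rel([],[((355,282),.0465),((286,282),.0465),((424,282),.0465)],0)
s=cam('side');p=sense()['tcp_pos'];print(p)
c=TR
for x,y in((16.8,-14.5),(16.8,-20)):
  print((proj(s,[*(tray(x/1e3,y/1e3)),.0465])-np.array([260,170]))*7)
"
```

```text
tcp [ 15.7476741  -20.82346594]
side [ 14.68206959 -22.28723941]
side [ -5.87393433 -21.15054036]
side [ 35.23978803 -23.42403326]
[0.47657143 0.28711194 0.09267434]
[354.64251194 264.69900267]
[355.43030542 274.12972904]
```

Request:
servo_tool:
  deltas:
    - {"slide": [-0.25,-0.1,0],"spin": -0.01}
    - {"slide": [0,0,0.2],"spin": 0}

```text
time_s: 26.6
tcp_pos: [0.4809, 0.293, 0.089]
ee_rot: [[-0.142, -0.99, 0.015], [-0.99, 0.142, 0.016], [-0.018, -0.013, -1.0]]
wrist_force: [0.2, 0.6, -1.4]
gripper_width: 0.452
```

```bash
python3 look.py 36; python3 -c "
from m import *
go([*tray(.0182,-.0145),.0526],-98)
print(f(sense()['tcp_pos']))
"
```

```text
t 26.7 tcp [0.479 0.292 0.087] yaw -98.2 tilt [0.012 0.013] F [-0.829 -0.43  -1.248] w 39.41
spin units -0.024 slide now [-0.045  0.008  1.393] slide after spin [-0.045  0.008  1.393]
[ 18.069 -16.124]
```

View pics/s36.png

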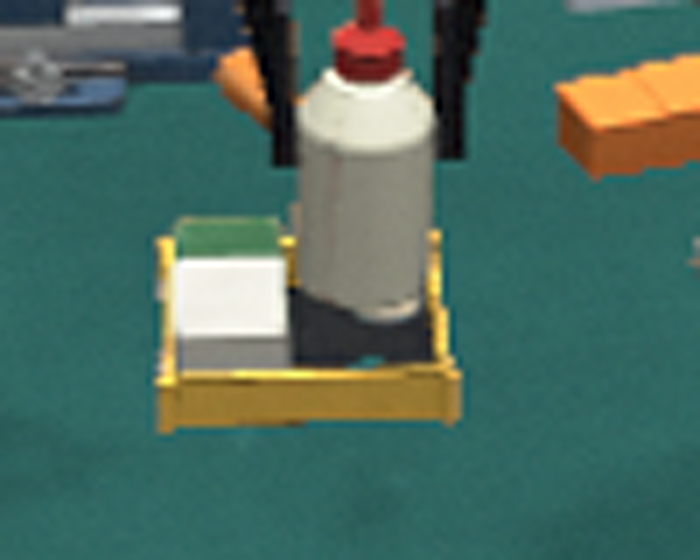

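Request:
servo_tool:
  deltas:
    - {"slide": [-0.04,0,0.5],"spin": -0.02}
    - {"slide": [0,0,0.2],"spin": 0}

```text
time_s: 26.9
tcp_pos: [0.4799, 0.2927, 0.0693]
ee_rot: [[-0.14, -0.99, 0.012], [-0.99, 0.14, 0.014], [-0.015, -0.01, -1.0]]
wrist_force: [-0.0, -0.6, -1.5]
gripper_width: 0.452
```

```bash
python3 look.py 37; python3 -c "
from m import *
go([*tray(.0182,-.0145),.0526],-98)
print(f(sense()['tcp_pos']))
"
```

```text
t 27.0 tcp [0.48  0.293 0.07 ] yaw -98.04 tilt [0.013 0.013] F [ 0.297 -0.209 -1.195] w 39.25
spin units -0.004 slide now [-0.002  0.026  0.682] slide after spin [-0.002  0.026  0.682]
[ 18.669 -14.813]
```

View pics/s37.png

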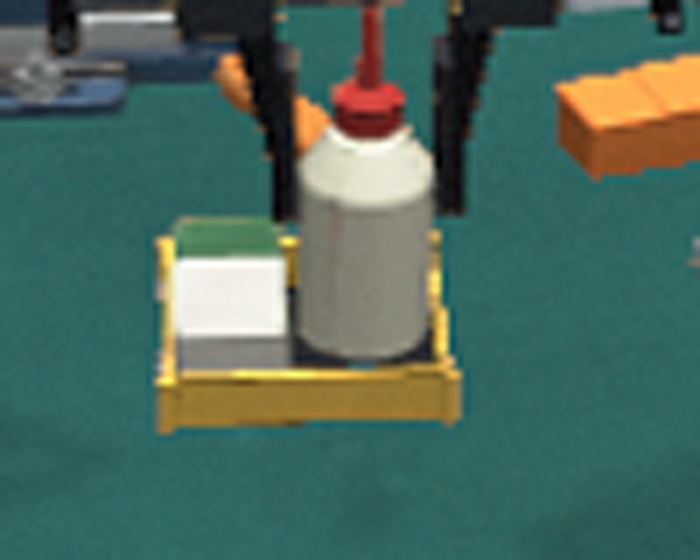

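Request:
servo_tool:
  deltas:
    - {"slide": [0,0.03,0.35],"spin": 0}

```text
time_s: 27.1
tcp_pos: [0.4804, 0.2937, 0.0616]
ee_rot: [[-0.139, -0.99, 0.015], [-0.99, 0.14, 0.015], [-0.017, -0.013, -1.0]]
wrist_force: [0.1, -0.3, -1.3]
gripper_width: 0.461
```

Request:
servo_tool:
  deltas:
    - {"slide": [0,0,0.25],"spin": 0}

```text
time_s: 27.2
tcp_pos: [0.48, 0.2935, 0.0544]
ee_rot: [[-0.14, -0.99, 0.014], [-0.99, 0.14, 0.015], [-0.016, -0.012, -1.0]]
wrist_force: [0.6, -0.4, -1.2]
gripper_width: 0.451
```

```bash
python3 look.py 38; python3 -c "
from m import *
go([*tray(.0182,-.0145),.0526],-98)
print(f(sense()['tcp_pos']))
"
```

```text
t 27.3 tcp [0.48  0.293 0.054] yaw -98.02 tilt [0.013 0.014] F [-0.397  0.087 -1.517] w 39.21
spin units -0.002 slide now [0.01  0.008 0.059] slide after spin [0.01  0.008 0.059]
[ 18.381 -14.284]
```

View pics/s38.png

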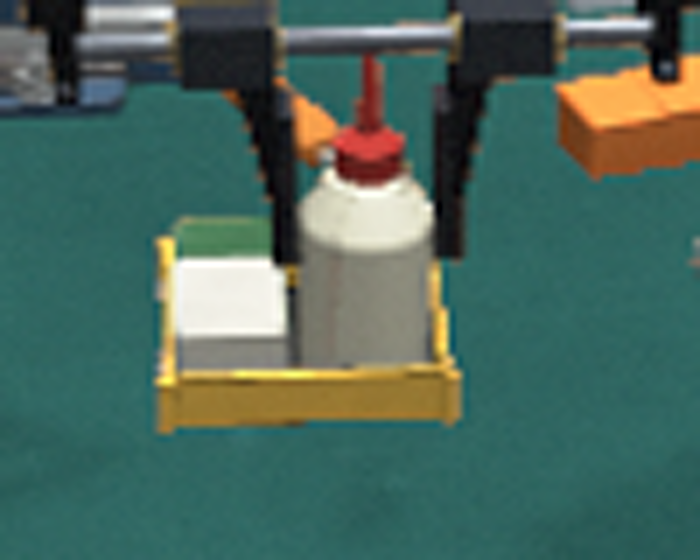

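No side forces. I'll lower until contact.

Request:
servo_tool:
  deltas:
    - {"slide": [0,0,0.08],"spin": 0}

```text
time_s: 27.4
tcp_pos: [0.4803, 0.2937, 0.0524]
ee_rot: [[-0.139, -0.99, 0.014], [-0.99, 0.139, 0.014], [-0.016, -0.012, -1.0]]
wrist_force: [-6.2, 0.2, 19.2]
gripper_width: 0.451
```

Request:
servo_tool:
  deltas:
    - {"slide": [0,0,0.06],"spin": 0}

```text
time_s: 27.5
tcp_pos: [0.4805, 0.2941, 0.0525]
ee_rot: [[-0.138, -0.99, 0.015], [-0.99, 0.138, 0.014], [-0.016, -0.012, -1.0]]
wrist_force: [-6.0, -0.3, 13.6]
gripper_width: 0.452
```

Request:
servo_tool:
  deltas:
    - {"slide": [0,0,-0.02],"spin": 0}
    - {"slide": [0,0,-0.01],"spin": 0}
    - {"slide": [0,0,-0.01],"spin": 0}
    - {"slide": [0,0,-0.01],"spin": 0}
  gripper: 80

```text
time_s: 27.9
tcp_pos: [0.4815, 0.2951, 0.0554]
ee_rot: [[-0.137, -0.99, 0.018], [-0.99, 0.138, 0.017], [-0.019, -0.015, -1.0]]
wrist_force: [0.7, 0.6, 0.9]
gripper_width: 0.663
```

```bash
python3 look.py 39; python3 -c "
from m import *
go([*tray(.0182,-.0145),.0526],-98)
print(f(sense()['tcp_pos']))
"
```

```text
t 28.0 tcp [0.481 0.295 0.055] yaw -97.9 tilt [0.017 0.017] F [-0.18  -1.21  -0.871] w 59.0
spin units 0.012 slide now [0.087 0.058 0.104] slide after spin [0.087 0.058 0.104]
[ 19.599 -12.383]
```

View pics/s39.png

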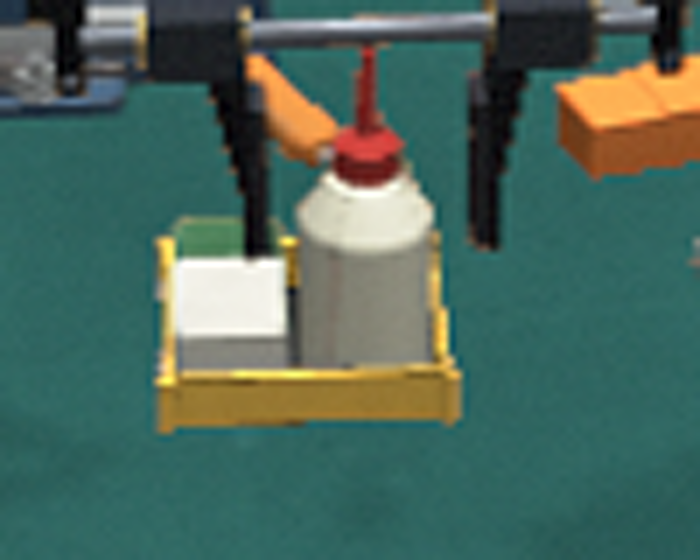

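Released, standing upright. I'll lift clear and move off for a view from above.

Request:
servo_tool:
  deltas:
    - {"slide": [0.05,0.04,-0.6],"spin": 0}
    - {"slide": [0,0,-1],"spin": 0}
    - {"slide": [0,0,-1],"spin": 0}
    - {"slide": [0,0,-1],"spin": 0}
    - {"slide": [0,0,-0.6],"spin": 0}

```text
time_s: 28.5
tcp_pos: [0.4768, 0.2902, 0.1597]
ee_rot: [[-0.139, -0.99, 0.01], [-0.99, 0.139, 0.01], [-0.011, -0.009, -1.0]]
wrist_force: [0.8, 0.5, -0.7]
gripper_width: 0.684
```

Request:
servo_tool:
  deltas:
    - {"slide": [1,0,0],"spin": 0}
    - {"slide": [1,0,0],"spin": 0}
    - {"slide": [1,0,0],"spin": 0}
    - {"slide": [1,0,0],"spin": 0}
    - {"slide": [1,0,0],"spin": 0}
    - {"slide": [1,0,0],"spin": 0}
    - {"slide": [1,0,0],"spin": 0}

```text
time_s: 29.2
tcp_pos: [0.4538, 0.1148, 0.1599]
ee_rot: [[-0.133, -0.991, 0.017], [-0.991, 0.134, 0.015], [-0.018, -0.015, -1.0]]
wrist_force: [-0.1, 0.7, -0.7]
gripper_width: 0.684
```

```bash
python3 look.py 40; python3 -c "
from m import *
import cv2
go([*tray(.0182,-.0145),.0526],-98)
cv2.imwrite('pics/full.png',cam('side')['frame'][:,:,::-1])
"
```

```text
t 29.3 tcp [0.453 0.113 0.16 ] yaw -97.85 tilt [0.016 0.015] F [ 0.332  0.526 -0.096] w 59.66
spin units 0.019 slide now [-7.192 -0.021  4.408] slide after spin [-7.192 -0.002  4.408]
```

View pics/s40.png

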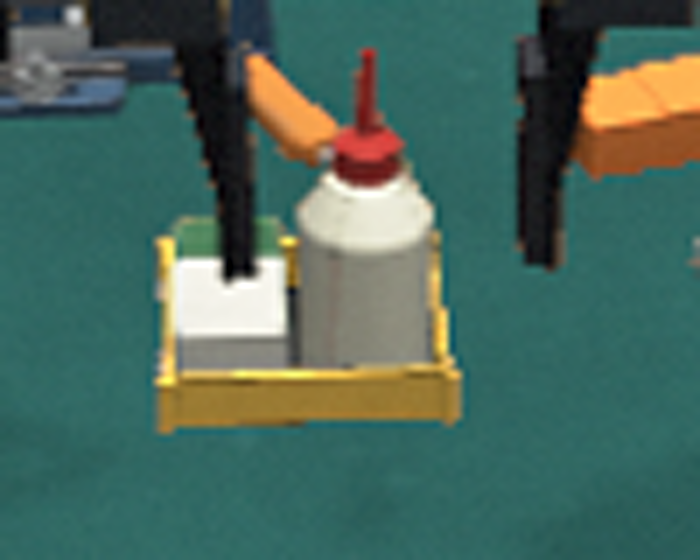

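View pics/t40.png

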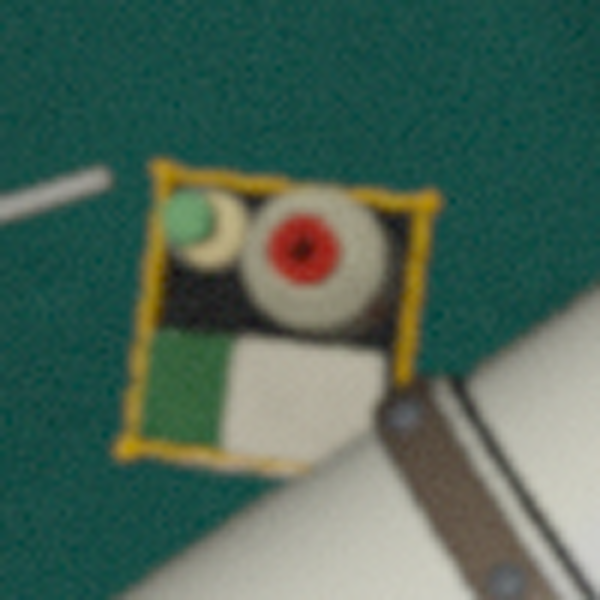

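View pics/full.png

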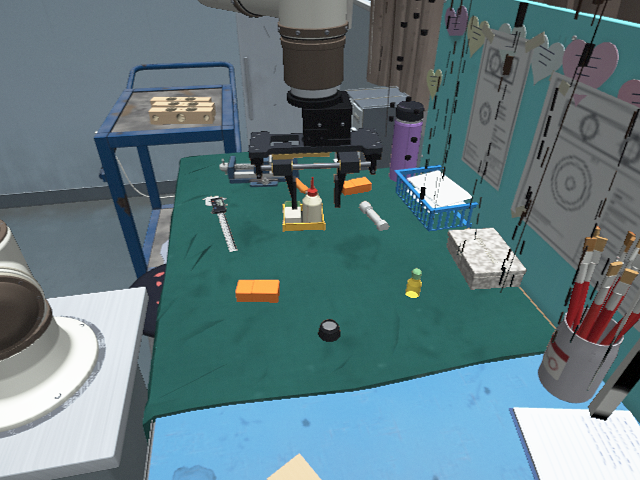

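```bash
python3 -c "
from m import *
rel([((303,250),.118),((315,257),.066),((190,216),.067),((211,232),.045)],[((369,52),.118),((368,140),.095),((367,222),.066)],0)
rel([((303,250),.12),((160,331),.036),((385,347),.036)],[((173,335),.036),((287,334),.036),((175,222),.036),((279,220),.036)],0)
"
```

```text
tcp [  17.8258588  -193.29573054]
top [ 16.65439789 -18.66810464]
top [ 18.89559755 -14.4895441 ]
top [26.02510522 22.41559699]
top [23.88459113 19.85766868]
side [ 19.75122723 -13.49730984]
side [ 18.8370022  -23.71748812]
side [ 18.48100325 -20.62395729]
tcp [  17.73655194 -192.84305118]
top [ 16.50818748 -18.97007744]
top [-6.39275564 32.50637728]
top [ -2.78191594 -34.16968806]
side [-39.90938334 -32.26816692]
side [ -6.10713555 -33.57989605]
side [-39.71157067  34.71451391]
side [-7.00242396 34.16672367]
```

```bash
python3 -c "
from m import *
import cv2
t=cam('top');s=cam('side')
pc=lambda c,P,o,k:np.round((proj(c,P)-np.array(o)+.5)*k-.5,1)
# upright model: base xy from outline at z .063
for nm,q,k,o,b in [('init',(122,571),5,(330,140),0),('now',(313.5,260),6,(210,190),.008)]:
    xy=ray(t,crop(q,k,o),.058+b)[:2]
    print(nm,[ (z,pc(t,[*xy,z+b],o,k)) for z in(.058,.088,.11)])
    # lean of a tip
f0=cv2.imread('pics/top0.png'); 
o=cv2.resize(f0[225:285,325:385],None,fx=10,fy=10,interpolation=2); cv2.imwrite('pics/b0.png',o)
o=cv2.resize(t['frame'][205:265,240:300,::-1],None,fx=10,fy=10,interpolation=2); cv2.imwrite('pics/b1.png',o)
f0=cv2.imread('pics/side0.png')
a=cv2.resize(f0[215:285,280:340],None,fx=8,fy=8,interpolation=2)
b=cv2.resize(s['frame'][170:240,280:340,::-1],None,fx=8,fy=8,interpolation=2)
cv2.imwrite('pics/b2.png',np.hstack([a,b])[:560])
"; 
```

```text
init [(0.058, array([122., 571.])), (0.088, array([126.7, 566.9])), (0.11, array([130.4, 563.7]))]
now [(0.058, array([313.5, 260. ])), (0.088, array([298.7, 250.5])), (0.11, array([287.1, 243. ]))]
```

View pics/b1.png

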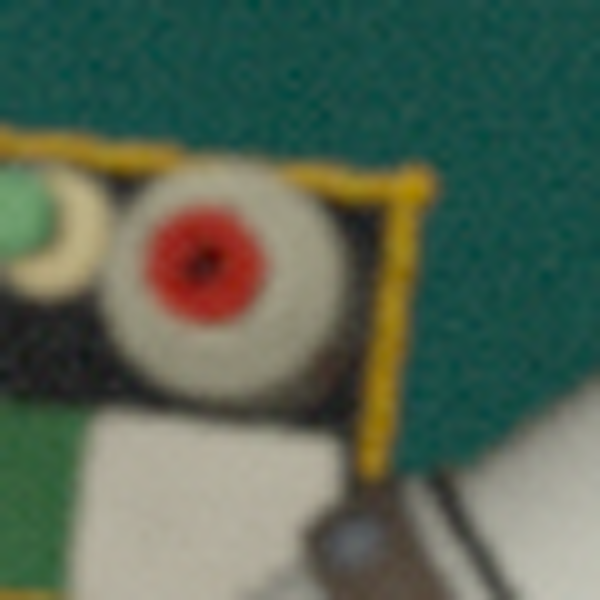

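View pics/b0.png

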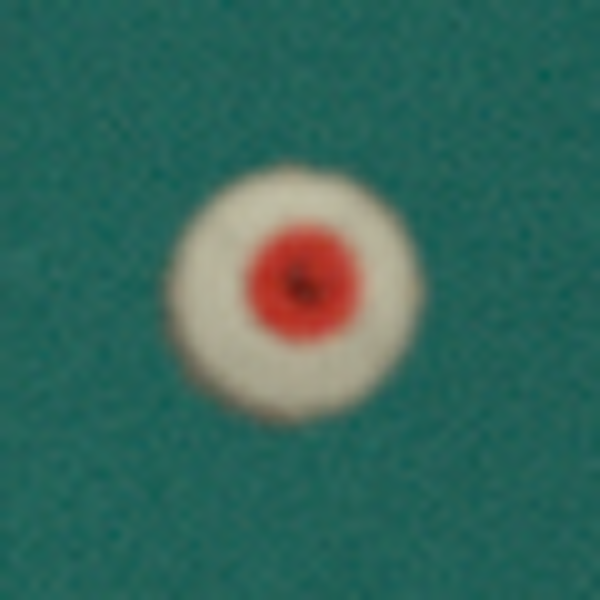

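View pics/b2.png

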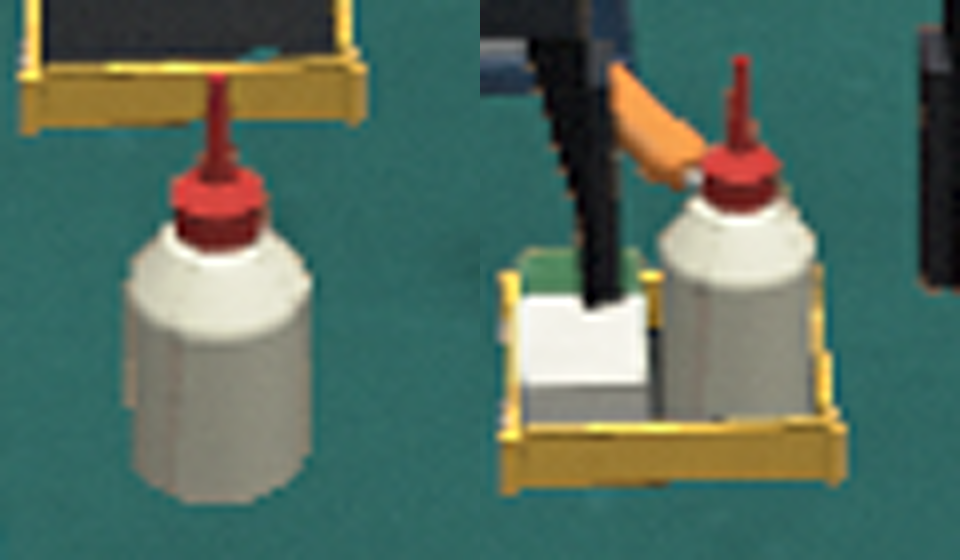

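```bash
python3 -c "
from station import r,sense
print(sense()['time_s']); print(r.finish_job())"
```

```text
29.65
the job is handed in; nothing more can be done
None
```

The compound bar, the oil bottle and the vial are all in the kit tray, and I handed the job in at 29.65 s. No verdict was reported.

**What I did**
- **Bar:** It lies flat against the tray's front wall. On the first try one end caught on the far rim. I lifted it, shifted it about 3 mm and set it down again, then pushed it firmly against the wall twice.
- **Vial:** It stands in the far corner, lowered until it touched the floor.
- **Bottle:** My first grip landed on the rounded shoulder and leaned it several degrees, well under the 35° limit. I let go, it stood up again, and I gripped it lower before placing it beside the vial.

**Last checks**
- **Bottle:** It touched down 8 mm above its height on the bench, which is the tray floor. In the top view its cap sits within about 0.5 mm of where an upright bottle's would. The dark spot on the spout did not match the predicted tip position, but it did not in the starting picture either, so I relied on the cap.
- **Vial:** It also touched down about 8 mm above its bench height and looks upright.
- **Bar:** The side view shows it flat, with both ends clear of the end walls.
- **Disagreement:** The two cameras differed by 2 to 5 mm. I used their average for the tray and bottle positions and confirmed the free space by touching the bar and the wall.
- **Bystanders:** The plug gauge, loupe and yellow vial look unmoved. The gripper was clear of everything when I handed in.

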